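# Tighten a sharpener stone with a break-over torque wrench and refit its tool rest

### The arm

A 6-joint arm with a two-finger parallel gripper is mounted at the origin on the work surface. World frame = base frame: x ahead of the robot, y to its left, z up, the work surface at z = 0. Lengths are in m, angles in rad, forces in N, time in s.
With the tool pointing down it reaches from about 0.25 to 0.775 m from the base axis. Payload 4 kg.
Tool frame: the origin (TCP) lies at the very end of the fingers, on their centre line; the grasp point (between the pads) lies 19 mm behind it; z points along the fingers, y is the line along which they close (so a half turn about z gives the same grasp; the last joint's range is limited). The gripper opens to 94 mm and grips with 3 to 60 N. Pads are 16 mm wide; open, the fingers measure 119 mm over their backs; the gripper's body (75 mm by 177 mm) begins 78 mm behind the grasp point.
Start: joints at [-1.366, 0.087, 1.371, -0, 1.684, -0.103], TCP at [0.167, -0.524, 0.206] pointing down, gripper open.
Joint ranges: [-3.1, 3.1], [-0.76, 2.03], [0.27, 2.55], [-1.08, 4.22], [0.17, 2.65], [-2.57, 2.57]. Speed limits (rad/s): [2.79, 2.79, 3.14, 3.14, 3.14, 3.14].

### API

Orientations are given as a 3x3 rotation matrix whose columns are the frame's x, y, z axes.
In Python, from station import telemetry, eyes, finish_job gives the robot as it stands.
- The arm moves only by the tool carry_out, never from a script. Its argument "moves" is a list that holds one entry, the list of rows, each a list of 7 numbers: the shift along the tool's x, y, z in cm, then the turn, a rotation vector about the tool's x, y, z in rad, then the opening, from 0 (shut) to 1 (fully open). A call has exactly 5 rows; each row shifts and turns the commanded pose from where the row before left it, along the tool's axes as they then stand; what a row does not reach is not made up. A row lasts 1/10 s, in which the tool goes at most 50 mm and 8.59 degrees, less where a joint would pass 70% of its speed; a pose out of reach is approached as far as the arm can. A call is refused whole if a number of a shift passes 5 or a number of a turn 0.15, either way. A call with a gripper value outside its range is refused whole. The fingers move at their own pace and stop on an object; "squeeze" is the grip in N (left out, the last holds). Time passes only in rows, so rows that do not move let the fingers close, or fill a call up. It gives the time, the measured TCP pose, the force, the opening and the grip force at its end, in the units of the state.
- telemetry.sense(): the state, without advancing time (a new reading comes with each control period).
- eyes.grab_frame(name): name is "scene" or "top" or "wrist"; returns (picture, depth): 480x640x3 uint8, blue, green, red; 480x640 float32, m along the optical axis (not along the pixel's ray), 0 where there is no reading.
- eyes.get_calibration(name): a dict with "fov_y" (degrees; the focal length in pixels is half the picture's height over the tangent of half this angle, whatever the lens; pixels are square), "cx", "cy" (the principal point, pixels), "k1" (the pictures are not rectified: a ray, as slopes to the right and down, at radius r is drawn at 1 + k1 r^2 times it, then the intrinsics apply), "R" (3x3) and "t" (3): a world point X has camera coordinates R X + t. Camera axes: x right, y down, z forward; pixel columns grow to the right and rows downward; lengths in m; the calibration is good to about 2 mm. A picture is of the moment at which its call begins: read the wrist's pose just before it. get_calibration takes no time and is no camera call; for the wrist camera it gives the pose at the moment of the call.
- finish_job(): hands the job in; it is judged then, once.
The state is a dict: "time": time; "q": joint angles; "qvel": joint speeds; "effort": joint torques, N m; "position": TCP position; "tool_rot": TCP orientation; "contact_force": force on the tool from outside, world axes, zero at the start; "moment": the same for the moment, N m; "gripper_width": opening from 0.0 (shut) to 1.0 (fully open); "grasp_force": force on a finger pad.
Only numpy, scipy, OpenCV 4.12 (cv2) and the standard library are available. Lean on these libraries where they do the work, as an engineer would, in place of code of your own. Each camera call takes 0.05 s, during which the arm holds its last target. There are 200 camera calls.

### The job

Take the torque wrench out of its red case, put its ring on the brass nut that clamps the sharpening stone, and tighten the nut clockwise by the black handle until the handle breaks over at the set torque; stop there, without forcing the handle to the end of its hinge. Then lay the wrench back in its case as it was and hang the aluminium tool rest on the machine's two pins, fully down on both. Do not bear on the brittle stone, and leave the mug, jar, tin and whetstone where they stand.

Things in the scene. Friction and masses are not known exactly. Their poses are not given: they have to be found in the camera images.
- machine: Green bench sharpener, fixed. Origin on the vertical spindle axis at the table. Housing 250 (x) by 220 mm (y), 71 mm high; on it a drip tray 176 mm across, rim at 88 mm; on the stone a steel flange 72 mm across, top at 114 mm. Two pin pillars, 20 mm across, 178 mm high, at x = +45, y = +-88 mm stand in the way of the swinging wrench; the side x < 0 is clear.
- stone: Brittle pink-brown sharpening stone, 150 mm across, 20 mm thick, fixed on the machine; origin at the centre of its underside; top face 100 mm above the table. It chips if borne on with more than about 15 N.
- nut (a joint): Turn of the brass nut on the spindle: grows as it is tightened, clockwise seen from above. It turns with light friction (0.15 N m), stays where it is left, and comes up hard at 1.2 rad (fully tight). It starts 0.3 to 0.9 rad short of that.
- nut_seat (a point): On the spindle axis at the foot of the nut (flange top, 114 mm above the table). Turns with the nut: x and y are square to its four flats, z up. Square brass nut, 30 mm across flats, 20 mm high, the top 4 mm tapered to 24 mm. The ring has 1 mm of play all round it, 4 degrees in turn: ease a tight wrench back a little before lifting it straight off.
- wrench: Break-over torque wrench, 200 mm long, 20 mm thick, 0.33 kg, lying flat. Origin: ring centre, underside; x to the handle, z up. Steel ring 60 mm across with a square hole 32 mm wide (flats square to x, y) right through; neck 14 mm wide, 3 to 17 mm above the underside, x = 30 to 72 mm; hinge pin at x = 80 mm. Balance point x = 27 mm. Left on the nut it rests level, underside on the flange.
- handle (a joint): Bend of the wrench's handle at its hinge: 0 straight, grows as it breaks over clockwise seen from above. A preloaded spring (0.7 N m at the hinge, 0.9 at the end stop) holds it straight until the set torque (12 N at mid-handle), then it gives; it springs back when let off. Broken over: above 0.15 rad. Forced: above 0.45 rad (end stop 0.5). Only a load behind the hinge can bend it.
- handle_mid (a point): Middle of the black handle, 60 mm behind the hinge, 140 mm from the ring's centre when straight, at mid thickness; x points along the handle away from the ring. Grip 22 mm wide, 20 mm high, from 108 to 170 mm from the ring's centre.
- case: Red open case of the wrench, fixed, 236 by 112 mm, floor 5 mm thick; origin under its centre, x along it to the handle's end. Round the ring a rim 19 mm high. The handle lies in a trough 32 mm wide, x = 27 to 109 mm, between blocks 28 mm high that stand above it, so that fingers cannot take it there. From x = -48 to 27 mm both sides of the neck are open for fingers.
- case_nest (a point): Where the ring's centre, underside, lies in the case: on its floor, 5 mm above the table, at the case's x = -70 mm. x along the case to the handle's end. The wrench in its case has the same axes.
- rest: Aluminium tool rest, loose, 0.2 to 0.4 kg: plate 200 mm long (y) by 56 mm (x) by 10 mm, a through hole 14 mm across at y = +-88 mm. On top along the middle a ridge to hold, 12 mm wide, 130 mm long, 10 to 32 mm above the underside. Origin: centre of the underside, z up. Fits either way round.
- pin_seat (a point): Midway between the machine's two pins at the height of their shoulders, 142 mm above the table; y runs from the right to the left pin. The rest's origin comes here when it is fully down, plate on both shoulders.
- pin_left (a point): Tip of the bright pin on the machine's +y side, 178 mm above the table. Each pin is 11 mm across, 36 mm above its shoulder, the top 10 mm tapered to 5 mm.
- pin_right (a point): Tip of the same pin on the machine's -y side.
- mug: Yellow mug, 76 mm across, 85 mm high, loose bystander; origin under its centre, handle to its +y.
- jar: Glass jar with a blue cap, 68 mm across, 100 mm high, loose bystander; origin under its centre.
- tin: Small round tin with a red band, 70 mm across, 75 mm high, loose bystander; origin under its centre.
- whetstone: Grey whetstone on a wooden base, 60 by 150 (y) by 36 mm, loose bystander; origin under its centre.
Not all that is in view belongs to the job. There is more than one size of the wrench; the job needs the smaller.

How it is judged:
On the way, in this order (a step that is already met when the one before it is completed fails the run):
1. the wrench's ring is seated on the nut, its handle straight (distance between wrench and nut_seat below 0.01 m and angle between wrench's own z axis and vertical below 0.2 rad and value of joint handle below 0.05 rad and value of joint nut below 1.12 rad), for 0.1 s.
2. with the ring on the nut, the nut is fully tight and the handle has broken over (distance between wrench and nut_seat below 0.01 m and angle between wrench's own z axis and vertical below 0.2 rad and value of joint nut above 1.17 rad and value of joint handle above 0.15 rad), for 0.05 s.
At the end, for the whole second after the job is handed in: Nut within 0.05 rad of tight; wrench flat and straight in its case (ring within 12 mm, 0.09 rad); rest on both pins, centre within 5 mm of the midpoint of the shoulders, level within 0.04 rad; both at rest and let go; mug, jar, tin and whetstone upright, within 25 mm of their starts (value of joint nut above 1.15 rad and distance between wrench and case_nest below 0.012 m and angle between wrench's own z axis and vertical below 0.06 rad and angle between the x axis of wrench and the x axis of case_nest, either way round below 0.09 rad and value of joint handle below 0.06 rad and distance between rest and pin_seat below 0.005 m and angle between rest's own z axis and vertical below 0.04 rad and angle between the y axis of rest and the y axis of pin_seat, either way round below 0.05 rad and linear speed of each of rest, wrench below 0.02 m/s and distance of each of mug, jar, tin, whetstone from where it was at the start of the episode below 0.025 m and angle between each of mug, jar, tin, whetstone's own z axis and vertical below 0.1 rad); the robot touches nothing.
It fails at once if the handle is forced on towards the end stop of its hinge (more than 0.45 rad) (value of joint handle above 0.45 rad).
It fails at once if the stone is borne on or struck with more than 15 N (contact force between stone and anything else above 15 N).
It fails at once if a bystander is knocked over or pushed more than 40 mm (distance of any of mug, jar, tin, whetstone from where it was at the start of the episode above 0.04 m or angle between any of mug, jar, tin, whetstone's own z axis and vertical above 0.5 rad).
It also fails if it takes over 72 s, if anything falls off the work surface, if the arm or the gripper's body presses on something with over 40 N, if the wrist force passes 120 N, or if a joint passes its speed limit or range.

## Working session

There is one attempt and no reset: what is moved stays moved. The work goes in short steps, Python scripts to look and compute and a tool call to move; the robot and the scene stay as the last step left them, time stands still between calls to the robot, and variables do not carry over. Pictures are saved under pics/ and viewed, at most 10 in all, crops included, and the job is handed in when it is done.

Besides the shell and the picture viewer there is one more tool, called after "Request:" by a JSON object that holds its "fn" and its "kwargs", one argument or row to a line. carry_out: Moves the arm, as the interface text tells. Its arguments: {"type":"object","properties":{"moves":{"type":"array","items":{"type":"array","items":{"type":"array","items":{"type":"number"}}}},"squeeze":{"type":"number"}},"required":["moves"]}

```bash
mkdir -p pics; ls; cat > h.py <<'E'
import numpy as np, cv2
from station import telemetry, eyes, finish_job
def grab(n):
    c=eyes.get_calibration(n); p,d=eyes.grab_frame(n); return p,d,c
def K(c):
    f=240/np.tan(np.radians(c['fov_y'])/2); return np.array([[f,0,c['cx']],[0,f,c['cy']],[0,0,1.]]),np.array([c['k1'],0,0,0.])
def rays(c,uv):
    k,D=K(c); return cv2.undistortPoints(np.array(uv,float).reshape(-1,1,2),k,D)[:,0]
def cloud(d,c):
    v,u=np.mgrid[:480,:640]; r=rays(c,np.stack([u,v],-1).reshape(-1,2))
    z=d.reshape(-1,1); P=np.hstack([r*z,z]); R=np.array(c['R']);t=np.array(c['t'])
    return ((P-t)@R).reshape(480,640,3)
def onz(c,uv,z):
    r=rays(c,uv);R=np.array(c['R']);t=np.array(c['t']); o=-R.T@t
    w=np.hstack([r,np.ones((len(r),1))])@R; return o+w*((z-o[2])/w[:,2])[:,None]
def proj(c,X):
    k,D=K(c); return cv2.projectPoints(np.array(X,float).reshape(-1,3),cv2.Rodrigues(np.array(c['R'],float))[0],np.array(c['t'],float),k,D)[0][:,0]
E
python3 - <<'E'
from h import *
for n in ['scene','top']:
    p,d,c=grab(n); cv2.imwrite(f'pics/{n}0.png',p); np.savez(f'{n}0.npz',p=p,d=d,**{k:np.array(v) for k,v in c.items()}); print(n,-np.array(c['R']).T@np.array(c['t']),c['fov_y'],c['k1'])
print(telemetry.sense())
E
```

```text
pics
scene [1.03287113 0.45176134 1.25385231] 45.213061727956855 0.008178912900323366
top [0.31318984 0.02837477 1.49950647] 44.58227177406798 0.0421255484978737
{'time': 0.1, 'q': array([-1.36610206e+00,  8.78826593e-02,  1.37208809e+00, -5.65598177e-07,
        1.68360860e+00, -1.03088866e-01]), 'qvel': array([ 0.00133375, -0.00082077, -0.00453089,  0.0015871 ,  0.00028363,
        0.00140286]), 'effort': array([ 1.42732722e-03, -3.41252625e+01, -3.03301013e+01,  7.20081059e-02,
        3.04207450e-02, -1.01140602e-04]), 'position': array([ 0.16652092, -0.52366719,  0.204428  ]), 'tool_rot': array([[ 9.53007563e-01,  3.02946235e-01, -4.04381489e-04],
       [ 3.02946437e-01, -9.53005600e-01,  1.94510513e-03],
       [ 2.03884453e-04, -1.97620583e-03, -9.99998027e-01]]), 'contact_force': array([-0.35128241, -0.210987  , -0.02821717]), 'moment': array([ 0.00847966, -0.01805059, -0.02282156]), 'grasp_force': 0.0, 'gripper_width': 0.999730375075702}
```

View pics/top0.png

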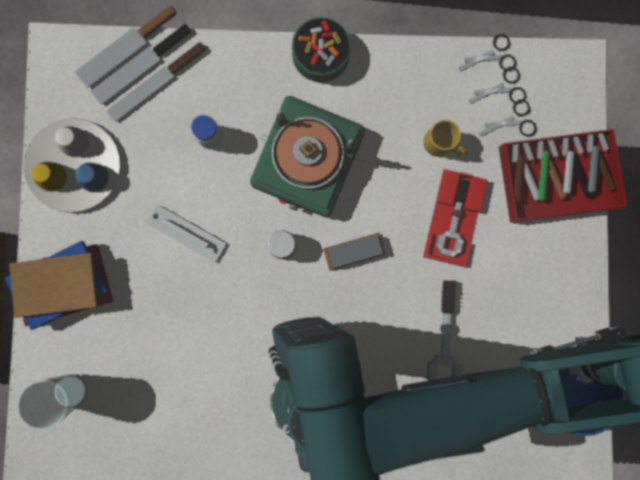

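View pics/scene0.png

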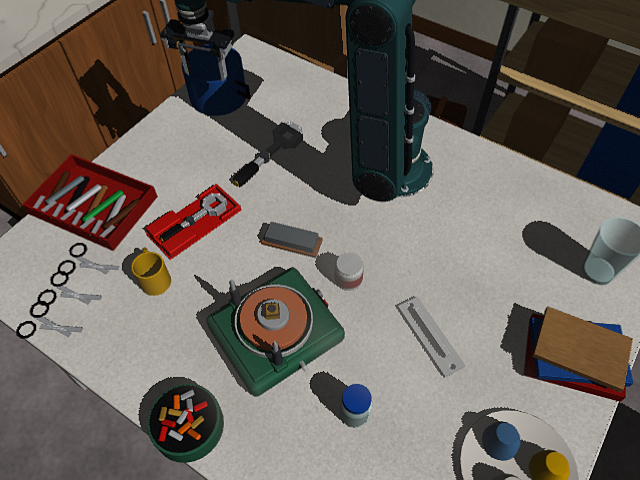

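The top view shows the wanted wrench in the red case, ring at (452,242). It could be mistaken for the larger loose wrench at (447,330) or the red tool box at (563,175). The machine's nut is at (308,150), the rest at (187,233), mug (443,138), jar (204,127), tin (283,244) and whetstone (355,251). By the description I choose the one in the case.

```bash
cat > m.py <<'E'
from h import *
o={}
for n in ['top','scene']:
    z=np.load(n+'0.npz'); c={k:z[k] for k in ['fov_y','cx','cy','k1','R','t']}; p=z['p'];W=cloud(z['d'],c); hsv=cv2.cvtColor(p,cv2.COLOR_BGR2HSV)
    H,S,V=[hsv[...,i].astype(int) for i in range(3)]; x,y,h=W[...,0],W[...,1],W[...,2]
    def rect(m,lab):
        P=W[m][:,:2].astype(np.float32); r=cv2.minAreaRect(P); b=cv2.boxPoints(r)
        print(n,lab,len(P),'c',np.round(r[0],4),'size',np.round(r[1],3),'ang',round(r[2],2),'med z',round(float(np.median(W[m][:,2])),4))
    def near(px,rad): return np.hypot(x-px[0],y-px[1])<rad
    pos={'m':(308,150),'case':(455,215),'rest':(187,233)}
    if n=='top':
        for k,(u,v) in pos.items(): o[k]=W[v,u].copy(); print(k,o[k])
    m=near(o['m'],.2)
    g=m&(H>40)&(H<90)&(S>60)&(h>.06)&(h<.08); g=cv2.morphologyEx(g.astype(np.uint8),cv2.MORPH_OPEN,np.ones((3,3)))>0
    rect(g,'housing')
    for lab,lo,hi in [('pins',.15,.19),]:
        q=m&(h>lo)&(h<hi); nn,L,st,ce=cv2.connectedComponentsWithStats(q.astype(np.uint8))
        for i in range(1,nn):
            if st[i,4]>2: print(n,'pin',st[i,4],W[L==i].mean(0).round(4),ce[i].round(1), W[L==i].max(0).round(3))
    q=m&(h>.094)&(h<.106)&(S>60)&((H<20)|(H>170)); rect(q,'stone')
    q=m&(h>.108)&(h<.118); rect(q,'flange')
    q=m&(h>.122)&(h<.14)&near(o['m'],.06); rect(q,'nut')
    q=near(o['case'],.16)&((H<8)|(H>172))&(S>120)&(y>o['case'][1]-.11)
    rect(q,'case all'); rect(q&(h>.023)&(h<.034),'case blocks');
    q=near(o['case'],.13)&(S<70)&(h>.012)&(h<.03)&(V>0); rect(q,'wrench?')
    q=near(o['rest'],.14)&(h>.025)&(h<.045); rect(q,'ridge')
    q=near(o['rest'],.14)&(h>.005)&(h<.04); rect(q,'rest')
E
python3 m.py
python3 - <<'E'
from h import *
z=np.load('top0.npz');p=z['p']
a=cv2.resize(p[160:275,410:500],None,fx=4.4,fy=4.4,interpolation=cv2.INTER_CUBIC)
b=cv2.resize(p[90:220,245:370],None,fx=3.1,fy=3.9,interpolation=cv2.INTER_CUBIC)
cv2.imwrite('pics/crop1.png',np.hstack([a,b[:a.shape[0]]]) if b.shape[0]>=a.shape[0] else np.hstack([a[:b.shape[0]],b]))
E
```

```text
m [0.6090216  0.0254765  0.13369049]
case [ 0.47480755 -0.35222493  0.02302019]
rest [0.41343059 0.32200546 0.03395406]
top housing 2448 c [0.6138 0.03  ] size [0.204 0.237] ang 69.88 med z 0.07
top pin 26 [0.6843 0.0918 0.1687] [280.  113.7] [0.69  0.097 0.182]
top pin 26 [ 0.6219 -0.0709  0.1679] [350.  142.3] [ 0.627 -0.066  0.179]
top stone 2132 c [0.6131 0.0264] size [0.148 0.148] ang 13.02 med z 0.1
top flange 489 c [0.648  0.0086] size [0.122 0.146] ang 21.2 med z 0.1135
top nut 160 c [0.6134 0.0266] size [0.03  0.031] ang 39.85 med z 0.1345
top case all 2710 c [ 0.4683 -0.3544] size [0.115 0.23 ] ang 78.12 med z 0.0156
top case blocks 990 c [ 0.4686 -0.3539] size [0.113 0.229] ang 78.12 med z 0.0284
top wrench? 705 c [ 0.4673 -0.3613] size [0.141 0.222] ang 88.96 med z 0.0241
top ridge 250 c [0.4149 0.3293] size [0.13  0.012] ang 61.36 med z 0.0312
top rest 2037 c [0.4148 0.3194] size [0.275 0.274] ang 14.33 med z 0.0095
scene housing 3004 c [0.6128 0.0335] size [0.209 0.234] ang 68.34 med z 0.0691
scene pin 38 [ 0.6242 -0.0663  0.1656] [231.7 283.8] [ 0.63  -0.063  0.18 ]
scene pin 44 [0.688  0.0977 0.166 ] [274.8 345.5] [0.693 0.101 0.18 ]
scene stone 2288 c [0.6131 0.0302] size [0.148 0.148] ang 1.72 med z 0.0985
scene flange 552 c [0.6239 0.0304] size [0.187 0.088] ang 68.54 med z 0.1124
scene nut 185 c [0.6132 0.0302] size [0.033 0.03 ] ang 41.08 med z 0.1323
scene case all 2450 c [ 0.4627 -0.361 ] size [0.142 0.244] ang 77.26 med z 0.0135
scene case blocks 764 c [ 0.4706 -0.352 ] size [0.115 0.226] ang 79.22 med z 0.0265
scene wrench? 589 c [ 0.4562 -0.3592] size [0.074 0.212] ang 69.55 med z 0.0219
scene ridge 311 c [0.4138 0.3328] size [0.131 0.015] ang 61.7 med z 0.0306
scene rest 1852 c [0.4147 0.3235] size [0.268 0.241] ang 11.47 med z 0.0099
```

View pics/crop1.png

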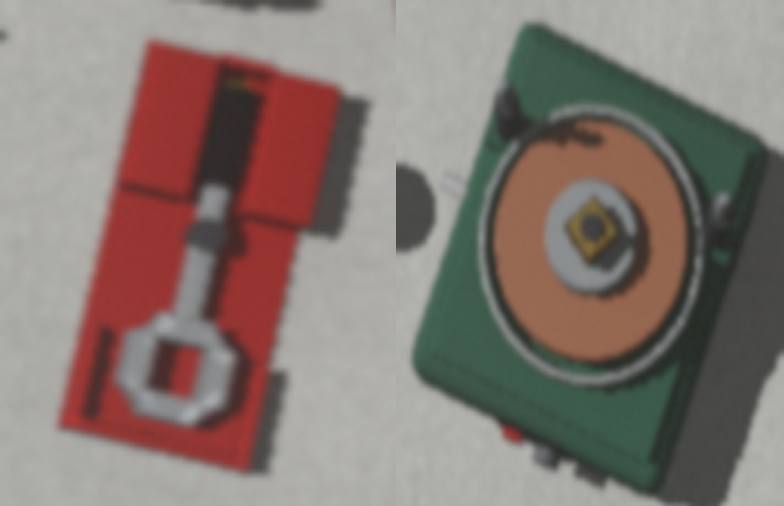

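The close crop confirms the small steel wrench in the red case, handle pointing up and slightly right. The square nut on the machine is turned about 40 degrees. I'll write a planner that prints the rows and then make the first reach.

```bash
cat >> h.py <<'E'
def plan(tgt,yaw,n,grip,start=None):
    """rows from the present (or given) pose to tgt, tool down, tool x at yaw (deg)."""
    from scipy.spatial.transform import Rotation as Ro
    s=telemetry.sense(); p,R=(np.array(s['position']),np.array(s['tool_rot'])) if start is None else start
    a=np.radians(yaw); Rg=np.array([[np.cos(a),np.sin(a),0],[np.sin(a),-np.cos(a),0],[0,0,-1]])
    a0=np.arctan2(R[1,0],R[0,0]); da=a-a0   # no wrap: give yaw near present
    p0=p.copy(); rows=[]
    for i in range(n):
        f=(i+1)/n; b=a0+da*f; Rt=np.array([[np.cos(b),np.sin(b),0],[np.sin(b),-np.cos(b),0],[0,0,-1]])
        d=np.round(R.T@(p0+(np.array(tgt)-p0)*f-p)*100,2); w=np.round(Ro.from_matrix(R.T@Rt).as_rotvec(),3)
        rows.append([*map(float,d),*map(float,w),grip]); p=p+R@d/100; R=R@Ro.from_rotvec(w).as_matrix()
    for i in range(0,n,5): print(str([rows[i:i+5]]).replace(' ','').replace('-0.0,','0,').replace('0.0,','0,'))
    return p,R
E
python3 -c "
from h import *
plan([.42,-.34,.16],168.6,20,.5)"
```

```text
[[[1.49,-0.49,0.22,-0.002,0,-0.132,0.5],[1.53,-0.29,0.23,0,0,-0.131,0.5],[1.57,-0.09,0.22,0,0,-0.132,0.5],[1.56,0.12,0.22,0,0,-0.132,0.5],[1.53,0.32,0.22,0,0,-0.132,0.5]]]
[[[1.47,0.52,0.23,0,0,-0.131,0.5],[1.4,0.71,0.22,0,0,-0.132,0.5],[1.29,0.89,0.22,0,0,-0.132,0.5],[1.16,1.05,0.22,0,0,-0.132,0.5],[1.01,1.19,0.23,0,0,-0.131,0.5]]]
[[[0.85,1.32,0.22,0,0,-0.132,0.5],[0.67,1.41,0.22,0,0,-0.132,0.5],[0.48,1.49,0.22,0,0,-0.132,0.5],[0.27,1.54,0.23,0,0,-0.131,0.5],[0.07,1.57,0.22,0,0,-0.132,0.5]]]
[[[-0.13,1.56,0.22,0,0,-0.132,0.5],[-0.34,1.52,0.23,0,0,-0.132,0.5],[-0.54,1.47,0.22,0,0,-0.131,0.5],[-0.72,1.39,0.22,0,0,-0.132,0.5],[-0.9,1.28,0.22,0,0,-0.132,0.5]]]
```

Request:
{"fn": "carry_out", "kwargs": {
  "moves": [
    [[1.5, -0.5, 0.2, 0, 0, -0.132, 0.5], [1.5, -0.3, 0.2, 0, 0, -0.132, 0.5], [1.6, -0.1, 0.2, 0, 0, -0.132, 0.5], [1.6, 0.1, 0.2, 0, 0, -0.132, 0.5], [1.5, 0.3, 0.2, 0, 0, -0.132, 0.5]]
  ],
  "squeeze": 50
}}

```text
time: 0.6
position: [0.2301, -0.4768, 0.1947]
tool_rot: [[0.563, 0.827, -0.0], [0.827, -0.563, 0.001], [0.001, -0.001, -1.0]]
contact_force: [-0.4, -0.3, -0.3]
gripper_width: 0.609
grasp_force: 0.0
```

Request:
{"fn": "carry_out", "kwargs": {
  "moves": [
    [[1.5, 0.5, 0.2, 0, 0, -0.132, 0.5], [1.4, 0.7, 0.2, 0, 0, -0.132, 0.5], [1.3, 0.9, 0.2, 0, 0, -0.132, 0.5], [1.2, 1.0, 0.2, 0, 0, -0.132, 0.5], [1.0, 1.2, 0.2, 0, 0, -0.132, 0.5]]
  ]
}}

```text
time: 1.1
position: [0.293, -0.43, 0.1848]
tool_rot: [[-0.062, 0.998, -0.001], [0.998, 0.062, 0.001], [0.001, -0.0, -1.0]]
contact_force: [0.8, -0.2, -1.0]
gripper_width: 0.502
grasp_force: 0.0
```

Request:
{"fn": "carry_out", "kwargs": {
  "moves": [
    [[0.8, 1.3, 0.2, 0, 0, -0.132, 0.5], [0.7, 1.4, 0.2, 0, 0, -0.132, 0.5], [0.5, 1.5, 0.2, 0, 0, -0.132, 0.5], [0.3, 1.5, 0.2, 0, 0, -0.132, 0.5], [0.1, 1.6, 0.2, 0, 0, -0.132, 0.5]]
  ]
}}

```text
time: 1.6
position: [0.3556, -0.3834, 0.1748]
tool_rot: [[-0.661, 0.75, -0.001], [0.75, 0.661, 0.001], [0.001, -0.0, -1.0]]
contact_force: [0.3, 0.4, -0.6]
gripper_width: 0.497
grasp_force: 0.0
```

Request:
{"fn": "carry_out", "kwargs": {
  "moves": [
    [[-0.1, 1.6, 0.2, 0, 0, -0.132, 0.5], [-0.3, 1.5, 0.2, 0, 0, -0.132, 0.5], [-0.5, 1.5, 0.2, 0, 0, -0.132, 0.5], [-0.7, 1.4, 0.2, 0, 0, -0.132, 0.5], [-0.9, 1.3, 0.2, 0, 0, -0.132, 0.5]]
  ]
}}

```text
time: 2.1
position: [0.4181, -0.3358, 0.1648]
tool_rot: [[-0.982, 0.187, -0.001], [0.187, 0.982, 0.001], [0.001, 0.001, -1.0]]
contact_force: [0.3, -0.3, 0.3]
gripper_width: 0.501
grasp_force: 0.0
```

```bash
python3 - <<'E'
from h import *
s=telemetry.sense(); print(s['time'],s['position'],s['tool_rot'][:,0],s['q'])
p,d,c=grab('wrist'); cv2.imwrite('pics/w1.png',p); np.savez('w1.npz',p=p,d=d,**{k:np.array(v) for k,v in c.items()})
R=np.array(c['R']);print(-R.T@c['t'],R[2],c['fov_y'])
for X in [(.401,-.339,.025),(.442,-.3475,.022),(.4695,-.353,.03)]: print(proj(c,X))
E
```

```text
2.1 [ 0.41806176 -0.33576314  0.1647532 ] [-9.82300128e-01  1.87311254e-01  9.75574313e-04] [-7.82379165e-01  6.89335363e-02  1.47083369e+00 -4.44656640e-05
  1.60297260e+00 -2.16475227e+00]
[ 0.34168767 -0.32063077  0.34319068] [ 0.263089   -0.04884143 -0.96353448] 58.99737159936842
[[318.4539148  206.07367251]]
[[317.98700246 257.19875268]]
[[317.68002491 293.83088303]]
```

View pics/w1.png

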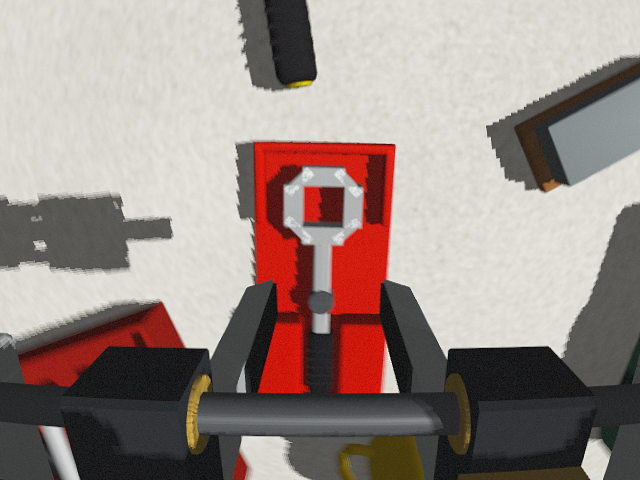

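The wrist view shows the ring centre at about (323,205) with the neck running down to the hinge pin at (320,302), straight between the fingers. Refining numerically.

```bash
python3 - <<'E'
from h import *
z=np.load('w1.npz'); c={k:z[k] for k in ['fov_y','cx','cy','k1','R','t']}; p=z['p']
hsv=cv2.cvtColor(p,cv2.COLOR_BGR2HSV); m=(hsv[...,1]<60)&(hsv[...,2]>90); m[:160]=0;m[335:]=0;m[:,:278]=0;m[:,:][:, 366:]=0
W=cloud(z['d'],c); m&=(W[...,2]>.012)&(W[...,2]<.035)
v,u=np.nonzero(m); 
r=m&(np.arange(480)[:,None]<246); vv,uu=np.nonzero(r); ctr=((uu.min()+uu.max())/2,(vv.min()+vv.max())/2); print(ctr,uu.min(),uu.max(),vv.min(),vv.max())
nk=[((lambda w:(w.mean(),y))(np.nonzero(m[y])[0])) for y in range(252,290,4)]; print(nk[0],nk[-1])
ring=onz(c,[ctr],.025)[0]; P=onz(c,nk,.022)
R=ring[:2]; d=P[-1,:2]-R; ang=np.degrees(np.arctan2(d[1],d[0])); fit=np.polyfit(P[:,0],P[:,1],1)
print('ring',ring,'ang',ang,'neck-only',np.degrees(np.arctan(fit[0])), np.median(W[r][:,2]))
a=np.radians(ang); g=R+.046*np.array([np.cos(a),np.sin(a)]); print('grasp',g)
s=plan([g[0],g[1],.10],180+ang,5,.5); plan([g[0],g[1],.009],180+ang,5,.5,s)
E
```

```text
(np.float64(322.5), np.float64(205.5)) 283 362 166 245
(np.float64(321.5), 252) (np.float64(320.5), 288)
ring [ 0.40114193 -0.33588637  0.025     ] ang -12.366461633789328 neck-only -12.842754207360485 0.02409591308927162
grasp [ 0.44607463 -0.34573789]
[[[-0.56,-0.13,1.29,0.003,0,0.007,0.5],[-0.57,-0.13,1.28,0,0,0.006,0.5],[-0.56,-0.13,1.29,0,0,0.007,0.5],[-0.57,-0.11,1.29,0,0,0.006,0.5],[-0.56,-0.12,1.28,0,0,0.007,0.5]]]
[[[0,0,1.82,0,0,0,0.5],[0,0,1.82,0,0,0,0.5],[0,0,1.82,0,0,0,0.5],[0,0,1.82,0,0,0,0.5],[0,0,1.82,0,0,0,0.5]]]
```

Request:
{"fn": "carry_out", "kwargs": {
  "moves": [
    [[-0.6, -0.1, 1.3, 0.003, 0, 0.006, 0.5], [-0.6, -0.1, 1.3, 0, 0, 0.006, 0.5], [-0.6, -0.1, 1.3, 0, 0, 0.006, 0.5], [-0.5, -0.1, 1.3, 0, 0, 0.006, 0.5], [-0.5, -0.1, 1.3, 0, 0, 0.006, 0.5]]
  ]
}}

```text
time: 2.65
position: [0.444, -0.3475, 0.0986]
tool_rot: [[-0.975, 0.224, -0.002], [0.224, 0.975, -0.002], [0.001, -0.002, -1.0]]
contact_force: [0.1, 0.1, -0.8]
gripper_width: 0.497
grasp_force: 0.0
```

Request:
{"fn": "carry_out", "kwargs": {
  "moves": [
    [[0, 0, 2, 0, 0, 0, 0.5], [0, 0, 2, 0, 0, 0, 0.5], [0, 0, 2, 0, 0, 0, 0.5], [0, 0, 2, 0, 0, 0, 0.5], [0, 0, 1, 0, 0, 0, 0.5]]
  ]
}}

```text
time: 3.15
position: [0.4429, -0.3466, 0.0075]
tool_rot: [[-0.975, 0.223, -0.004], [0.223, 0.975, -0.0], [0.004, -0.001, -1.0]]
contact_force: [-0.8, -0.1, -0.4]
gripper_width: 0.501
grasp_force: 0.0
```

Request:
{"fn": "carry_out", "kwargs": {
  "moves": [
    [[0, 0, 0, 0, 0, 0, 0], [0, 0, 0, 0, 0, 0, 0], [0, 0, 0, 0, 0, 0, 0], [0, 0, 0, 0, 0, 0, 0], [0, 0, 0, 0, 0, 0, 0]]
  ],
  "squeeze": 50
}}

```text
time: 3.65
position: [0.4448, -0.3478, 0.0117]
tool_rot: [[-0.975, 0.222, 0.001], [0.222, 0.975, -0.004], [-0.002, -0.004, -1.0]]
contact_force: [-0.9, 0.4, 2.7]
gripper_width: 0.14
grasp_force: 50.0
```

```bash
python3 - <<'E'
from h import *
s=telemetry.sense(); print(s['position'],s['contact_force'])
p=s['position']; st=plan([p[0],p[1],.22],167.2,10,0)
plan([.541,-.032,.22],40,20,0,st)
E
```

```text
[ 0.44484511 -0.34779671  0.01166897] [-0.89305326  0.39888098  2.6566325 ]
[[[0,-0.01,-2.08,-0.004,0.002,0,0],[0,0,-2.09,0,0,0,0],[0,0,-2.08,0,0,0,0],[0,0,-2.08,0,0,0,0],[0,0.01,-2.09,0,0,0,0]]]
[[[0,0,-2.08,0,0,0,0],[-0.01,0,-2.08,0,0,0,0],[0,0,-2.09,0,0,0,0],[0,0,-2.08,0,0,0,0],[0,0,-2.08,0,0,-0.001,0]]]
[[[-0.12,1.65,0,0,0,0.111,0],[0.06,1.65,0,0,0,0.111,0],[0.25,1.63,0,0,0,0.111,0],[0.42,1.59,0,0,0,0.111,0],[0.6,1.54,0,0,0,0.111,0]]]
[[[0.77,1.46,0,0,0,0.111,0],[0.92,1.37,0,0,0,0.111,0],[1.07,1.26,0,0,0,0.111,0],[1.2,1.13,0,0,0,0.111,0],[1.32,0.99,0,0,0,0.111,0]]]
[[[1.42,0.84,0,0,0,0.111,0],[1.51,0.67,0,0,0,0.111,0],[1.57,0.51,0.01,0,0,0.111,0],[1.62,0.33,0,0,0,0.111,0],[1.64,0.15,0,0,0,0.111,0]]]
[[[1.65,-0.04,0,0,0,0.111,0],[1.64,-0.22,0,0,0,0.111,0],[1.6,-0.4,0,0,0,0.111,0],[1.55,-0.57,0,0,0,0.111,0],[1.47,-0.74,0,0,0,0.112,0]]]
```

Request:
{"fn": "carry_out", "kwargs": {
  "moves": [
    [[0, 0, -1, 0, 0, 0, 0], [0, 0, -2, 0, 0, 0, 0], [0, 0, -2, 0, 0, 0, 0], [0, 0, -2, 0, 0, 0, 0], [0, 0, -2, 0, 0, 0, 0]]
  ]
}}

```text
time: 4.15
position: [0.4438, -0.3468, 0.1011]
tool_rot: [[-0.975, 0.222, -0.001], [0.222, 0.975, -0.002], [0.001, -0.003, -1.0]]
contact_force: [-0.5, 0.1, -4.3]
gripper_width: 0.147
grasp_force: 50.0
```

Request:
{"fn": "carry_out", "kwargs": {
  "moves": [
    [[0, 0, -2.5, 0, 0, 0, 0], [0, 0, -2.5, 0, 0, 0, 0], [0, 0, -2.5, 0, 0, 0, 0], [0, 0, -2.5, 0, 0, 0, 0], [0, 0, -1.9, 0, 0, 0, 0]]
  ]
}}

```text
time: 4.65
position: [0.4442, -0.3468, 0.2214]
tool_rot: [[-0.975, 0.222, 0.0], [0.222, 0.975, -0.004], [-0.001, -0.004, -1.0]]
contact_force: [0.2, -0.7, -3.3]
gripper_width: 0.142
grasp_force: 50.0
```

Request:
{"fn": "carry_out", "kwargs": {
  "moves": [
    [[-0.1, 1.6, 0, 0, 0, 0.111, 0], [0.1, 1.6, 0, 0, 0, 0.111, 0], [0.2, 1.6, 0, 0, 0, 0.111, 0], [0.4, 1.6, 0, 0, 0, 0.111, 0], [0.6, 1.5, 0, 0, 0, 0.111, 0]]
  ]
}}

```text
time: 5.15
position: [0.4675, -0.2687, 0.2191]
tool_rot: [[-0.708, 0.706, -0.002], [0.706, 0.708, -0.003], [-0.001, -0.003, -1.0]]
contact_force: [0.9, -0.1, -3.7]
gripper_width: 0.147
grasp_force: 50.0
```

Request:
{"fn": "carry_out", "kwargs": {
  "moves": [
    [[0.8, 1.5, 0, 0, 0, 0.111, 0], [0.9, 1.4, 0, 0, 0, 0.111, 0], [1.1, 1.3, 0, 0, 0, 0.111, 0], [1.2, 1.1, 0, 0, 0, 0.111, 0], [1.3, 1.0, 0, 0, 0, 0.111, 0]]
  ]
}}

```text
time: 5.65
position: [0.492, -0.1891, 0.2188]
tool_rot: [[-0.23, 0.973, -0.002], [0.973, 0.23, -0.003], [-0.002, -0.002, -1.0]]
contact_force: [-0.1, -0.1, -3.8]
gripper_width: 0.142
grasp_force: 50.0
```

Request:
{"fn": "carry_out", "kwargs": {
  "moves": [
    [[1.4, 0.8, 0, 0, 0, 0.111, 0], [1.5, 0.7, 0, 0, 0, 0.111, 0], [1.6, 0.5, 0, 0, 0, 0.111, 0], [1.6, 0.3, 0, 0, 0, 0.111, 0], [1.6, 0.1, 0, 0, 0, 0.111, 0]]
  ]
}}

```text
time: 6.15
position: [0.5151, -0.1107, 0.2185]
tool_rot: [[0.317, 0.948, -0.002], [0.948, -0.317, -0.003], [-0.003, -0.001, -1.0]]
contact_force: [0.2, 0.3, -2.9]
gripper_width: 0.143
grasp_force: 50.0
```

Request:
{"fn": "carry_out", "kwargs": {
  "moves": [
    [[1.6, 0, 0, 0, 0, 0.111, 0], [1.6, -0.2, 0, 0, 0, 0.111, 0], [1.6, -0.4, 0, 0, 0, 0.111, 0], [1.5, -0.6, 0, 0, 0, 0.111, 0], [1.5, -0.7, 0, 0, 0, 0.111, 0]]
  ]
}}

```text
time: 6.65
position: [0.5392, -0.0332, 0.2183]
tool_rot: [[0.769, 0.639, -0.002], [0.639, -0.769, -0.003], [-0.004, 0.001, -1.0]]
contact_force: [0.3, 0.2, -3.1]
gripper_width: 0.141
grasp_force: 50.0
```

```bash
python3 - <<'E'
from h import *
s=telemetry.sense(); print(s['time'],s['position'],s['tool_rot'],s['q'])
p,d,c=grab('wrist'); cv2.imwrite('pics/w2.png',p); np.savez('w2.npz',p=p,d=d,pos=s['position'],rot=s['tool_rot'],**{k:np.array(v) for k,v in c.items()})
E
```

```text
6.65 [ 0.53920832 -0.03322941  0.21828626] [[ 0.76919115  0.63901553 -0.00203354]
 [ 0.63900866 -0.76919298 -0.00317525]
 [-0.00359322  0.00114293 -0.99999289]] [-0.16424988  0.06474768  1.36952529 -0.0034983   1.70880584  0.71285155]
```

View pics/w2.png

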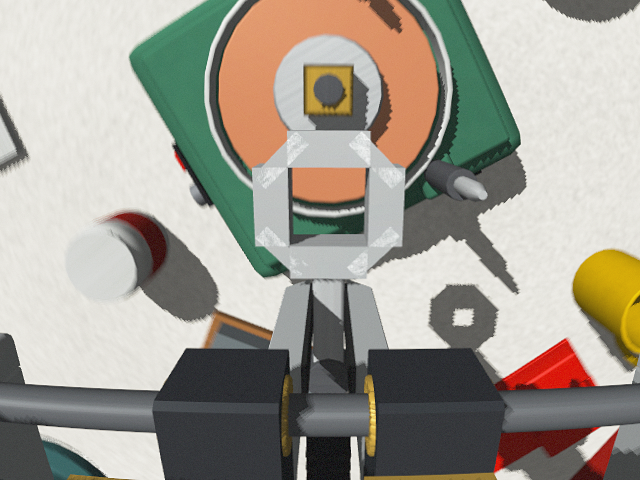

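The wrist view shows the held ring centred at (329,204), level and straight, and the nut at (328,89), almost square to it. The right pin is at (470,187), clear of the handle side. Now I'll measure the ring against the nut.

```bash
cat > fit.py <<'E'
from h import *
def wrench(z,sub=None):
    c={k:z[k] for k in ['fov_y','cx','cy','k1','R','t']}; p=z['p'];W=cloud(z['d'],c);pos=z['pos'];T=(W-pos)@z['rot'] # tool coords
    m=(T[...,0]>.008)&(T[...,0]<.09)&(abs(T[...,1])<.035)&(T[...,2]>-.03)&(T[...,2]<.012)&(z['d']>0)
    m=cv2.morphologyEx(m.astype(np.uint8),cv2.MORPH_OPEN,np.ones((3,3)))>0
    P=T[m]; zt=np.median(P[:,2]); top=P[abs(P[:,2]-zt)<.003]; ring=top[top[:,0]>.015]
    # y outline, x outline
    A=np.c_[top[:,:2],np.ones(len(top))]; pl=np.linalg.lstsq(A,top[:,2],rcond=None)[0]
    q=lambda a:np.percentile(a,[.5,99.5])
    print('ring top tool z',zt,'tilt',pl[:2],'x',q(ring[:,0]),'y',q(ring[:,1]),len(top))
    # square hole edges in the picture
    return T,m,W,c
if __name__=='__main__':
    z=np.load('w2.npz');T,m,W,c=wrench(z)
    n,L,st,ce=cv2.connectedComponentsWithStats((~m).astype(np.uint8))
    for i in range(1,n):
        if 2000<st[i,4]<12000:
            cn=cv2.findContours((L==i).astype(np.uint8),0,2)[0][0]; zt=np.median(T[m][:,2]); zw=z['pos'][2]-zt
            Q=(onz(c,cn[:,0],zw)-z['pos'])@z['rot']; r=cv2.minAreaRect(Q[:,:2].astype(np.float32)); print('hole tool',r,'world z top',zw)
    hsv=cv2.cvtColor(z['p'],cv2.COLOR_BGR2HSV); b=(hsv[...,0]>15)&(hsv[...,0]<32)&(hsv[...,1]>110)&(np.arange(480)[:,None]<130)
    b[:,:280]=0;b[:,380:]=0
    P=W[b]; print('nut z',np.percentile(P[:,2],[5,50,95]))
    for lo in (.116,.131): 
        Q=P[P[:,2]>lo]; r=cv2.minAreaRect(Q[:,:2].astype(np.float32)); print('nut',lo,r)
    cn=max(cv2.findContours(b.astype(np.uint8),0,2)[0],key=cv2.contourArea)
    r=cv2.minAreaRect(onz(c,cn[:,0],.130)[:,:2].astype(np.float32)); print('nut outline@.130',r)
    dk=(hsv[...,2]<110)&(np.hypot(np.arange(640)[None]-328,np.arange(480)[:,None]-90)<20); v,u=np.nonzero(dk); print('spindle',u.mean(),v.mean(),np.median(W[dk][:,2]),onz(c,[[u.mean(),v.mean()]],np.median(W[dk][:,2])))
E
python3 fit.py
```

```text
ring top tool z -0.012189659312501797 tilt [-0.00483778 -0.00249247] x [0.01600851 0.07545175] y [-0.03008569  0.02912011] 13176
hole tool ((0.04824943467974663, 0.00012519210577011108), (0.026925208047032356, 0.029444217681884766), 0.2298606038093567) world z top 0.23047592173090867
nut z [0.12970659 0.13267749 0.1343306 ]
nut 0.116 ((0.612255334854126, 0.027996856719255447), (0.032798293977975845, 0.02925354242324829), 39.83385467529297)
nut 0.131 ((0.6117884516716003, 0.02790435031056404), (0.03196316584944725, 0.028346039354801178), 39.71788024902344)
nut outline@.130 ((0.6139765977859497, 0.029251862317323685), (0.028567252680659294, 0.029073772951960564), 39.103023529052734)
spindle 329.2 91.01059602649006 0.13696698160043388 [[0.61371493 0.02827987 0.13696698]]
```

```bash
python3 -c "
from h import *
s=plan([.5787,-.0009,.218],39.7,5,0); plan([.5787,-.0009,.15],39.7,5,0,s)"
```

```text
[[[0.98,0.04,0,0,0.001,0,0],[0.97,0.03,0.01,0,0,0,0],[0.98,0.04,0,0,0,0,0],[0.98,0.03,0,0,0,0,0],[0.98,0.04,0.01,0,0,0,0]]]
[[[0,0,1.36,0,0,0,0],[0,0,1.36,0,0,0,0],[0,0,1.36,0,0,0,0],[0,0,1.36,0,0,0,0],[0,0,1.36,0,0,0,0]]]
```

Request:
{"fn": "carry_out", "kwargs": {
  "moves": [
    [[1, 0, 0, 0, 0, 0, 0], [1, 0.1, 0, 0, 0, 0, 0], [1, 0, 0, 0, 0, 0, 0], [1, 0.1, 0, 0, 0, 0, 0], [0.9, 0, 0, 0, 0, 0, 0]]
  ]
}}

```text
time: 7.2
position: [0.5794, -0.0038, 0.2182]
tool_rot: [[0.766, 0.643, -0.001], [0.643, -0.766, -0.003], [-0.003, 0.002, -1.0]]
contact_force: [-0.3, 0.6, -4.1]
gripper_width: 0.143
grasp_force: 50.0
```

Request:
{"fn": "carry_out", "kwargs": {
  "moves": [
    [[0, 0, 1.5, 0, 0, 0, 0], [0, 0, 1.5, 0, 0, 0, 0], [0, 0, 1.5, 0, 0, 0, 0], [0, 0, 1.5, 0, 0, 0, 0], [0, 0, 0.6, 0, 0, 0, 0]]
  ]
}}

```text
time: 7.7
position: [0.5768, -0.0042, 0.1491]
tool_rot: [[0.766, 0.642, -0.006], [0.642, -0.766, -0.003], [-0.006, -0.002, -1.0]]
contact_force: [0.3, -0.5, -3.5]
gripper_width: 0.142
grasp_force: 50.0
```

```bash
python3 - <<'E'
from h import *
for i in range(2):
  s=telemetry.sense(); print(s['time'],s['position'],s['tool_rot'][:,0],s['contact_force'],s['moment'])
  p,d,c=grab('wrist')
cv2.imwrite('pics/w3.png',p[0:330,200:460]); np.savez('w3.npz',p=p,d=d,pos=s['position'],rot=s['tool_rot'],**{k:np.array(v) for k,v in c.items()})
plan([.5787,-.0009,.15],39.7,1,0)
E
```

```text
7.7 [ 0.57679922 -0.00421368  0.14905014] [ 0.7664666   0.64225635 -0.00597786] [ 0.31658548 -0.48867533 -3.52530501] [-0.07000759  0.05918786 -0.0096583 ]
7.75 [ 0.57679988 -0.00416861  0.14892626] [ 0.76644618  0.64227882 -0.00617798] [-0.22025951  0.60298041 -4.03244165] [-0.094821    0.06272595 -0.00632453]
[[[0.31,-0.17,0.03,-0.001,0.005,0.005,0]]]
```

View pics/w3.png

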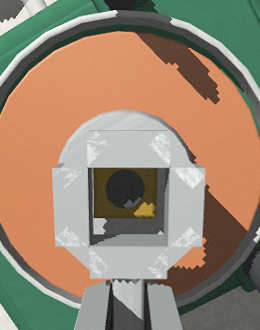

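Request:
{"fn": "carry_out", "kwargs": {
  "moves": [
    [[0.3, -0.15, 0, 0, 0.005, 0.005, 0], [0, 0, 0, 0, 0, 0, 0], [0, 0, 0, 0, 0, 0, 0], [0, 0, 0, 0, 0, 0, 0], [0, 0, 0, 0, 0, 0, 0]]
  ]
}}

```text
time: 8.3
position: [0.5801, -0.0011, 0.1528]
tool_rot: [[0.769, 0.639, 0.004], [0.639, -0.769, 0.0], [0.003, 0.002, -1.0]]
contact_force: [0.0, 0.6, -3.4]
gripper_width: 0.142
grasp_force: 50.0
```

```bash
python3 - <<'E'
from h import *
s=telemetry.sense(); print(s['time'],s['position'],s['tool_rot'][:,0])
p,d,c=grab('wrist'); z=dict(p=p,d=d,pos=s['position'],rot=s['tool_rot'],**c)
import fit; T,m,W,cc=fit.wrench(z)
hsv=cv2.cvtColor(p,cv2.COLOR_BGR2HSV); v,u=np.mgrid[:480,:640]
dk=(hsv[...,2]<75)&(abs(u-325)<22)&(abs(v-185)<25); vv,uu=np.nonzero(dk); x=onz(c,[[uu.mean(),vv.mean()]],.137); print(uu.mean(),vv.mean(),len(uu),x,'in tool',(x-s['position'])@s['tool_rot'])
plan([.5787,-.0009,.15],39.7,1,0)
E
```

```text
8.3 [ 0.58005187 -0.00105719  0.15278246] [0.76941058 0.63874718 0.00306614]
ring top tool z -0.01216295565257812 tilt [-0.00432668 -0.00240638] x [0.01600883 0.07545911] y [-0.03006922  0.02909789] 13156
325.6088019559902 191.90301548492258 1227 [[0.61564057 0.03050619 0.137     ]] in tool [[ 0.04749494 -0.00159233  0.01592428]]
[[[-0.09,-0.1,0.26,0.002,-0.003,0,0]]]
```

Request:
{"fn": "carry_out", "kwargs": {
  "moves": [
    [[0, -0.1, 0.3, 0, 0, 0, 0], [0, 0, 0.4, 0, 0, 0, 0], [0, 0, 0.4, 0, 0, 0, 0], [0, 0, 0.3, 0, 0, 0, 0], [0, 0, 0.2, 0, 0, 0, 0]]
  ]
}}

```text
time: 8.85
position: [0.579, -0.0003, 0.1357]
tool_rot: [[0.769, 0.639, 0.002], [0.639, -0.769, 0.0], [0.002, 0.001, -1.0]]
contact_force: [-1.2, -0.1, -3.7]
gripper_width: 0.141
grasp_force: 50.0
```

```bash
python3 - <<'E'
from h import *
s=telemetry.sense(); print(s['time'],s['position'],s['tool_rot'][:,0],s['contact_force'],s['moment'])
E
```

```text
8.85 [ 5.79033911e-01 -2.66771583e-04  1.35654944e-01] [0.76945874 0.6386936  0.00193327] [-1.20230282 -0.13534156 -3.73532139] [-0.08162125 -0.00569336  0.05196751]
```

Request:
{"fn": "carry_out", "kwargs": {
  "moves": [
    [[0, 0, 0.3, 0, 0, 0, 0], [0, 0, 0.3, 0, 0, 0, 0], [0, 0, 0.3, 0, 0, 0, 0], [0, 0, 0.2, 0, 0, 0, 0], [0, 0, 0.2, 0, 0, 0, 0]]
  ]
}}

```text
time: 9.35
position: [0.5793, -0.0003, 0.1232]
tool_rot: [[0.77, 0.639, 0.003], [0.639, -0.77, 0.0], [0.003, 0.002, -1.0]]
contact_force: [-0.1, 0.0, -3.6]
gripper_width: 0.141
grasp_force: 50.0
```

```bash
python3 - <<'E'
from h import *
s=telemetry.sense(); print(s['time'],s['position'],s['tool_rot'][:,0],s['contact_force'],s['moment'])
E
```

```text
9.35 [ 5.79342292e-01 -2.68401538e-04  1.23185755e-01] [0.76950696 0.63863314 0.00259791] [-0.09318323  0.01611289 -3.58354344] [-0.04180987  0.01516477 -0.04386304]
```

Request:
{"fn": "carry_out", "kwargs": {
  "moves": [
    [[0, 0, 0, 0, 0, 0, 0.4], [0, 0, 0, 0, 0, 0, 0.4], [0, 0, 0, 0, 0, 0, 0.4], [0, 0, -0.5, 0, 0, 0, 0.4], [0, 0, -1, 0, 0, 0, 0.4]]
  ]
}}

```text
time: 9.85
position: [0.579, -0.0002, 0.1385]
tool_rot: [[0.769, 0.639, 0.002], [0.639, -0.769, 0.0], [0.002, 0.001, -1.0]]
contact_force: [-0.1, -0.3, 0.3]
gripper_width: 0.4
grasp_force: 0.0
```

Request:
{"fn": "carry_out", "kwargs": {
  "moves": [
    [[0, 0, -2, 0, 0, 0, 0.4], [0, 0, -1.5, 0, 0, 0, 0.4], [-3, 0, 0, 0, 0, 0, 0.4], [-3, 0, 0, 0, 0, 0, 0.4], [-3.4, 0, 0, 0, 0, 0, 0.4]]
  ]
}}

```text
time: 10.35
position: [0.5068, -0.0607, 0.1745]
tool_rot: [[0.769, 0.64, 0.005], [0.64, -0.769, -0.0], [0.004, 0.004, -1.0]]
contact_force: [0.9, -0.8, -0.3]
gripper_width: 0.402
grasp_force: 0.0
```

```bash
python3 - <<'E'
from h import *
p,d,c=grab('top'); s=telemetry.sense(); print(s['time'],s['position'],s['tool_rot'][:,0],s['gripper_width'])
p,d,c=grab('wrist'); cv2.imwrite('pics/w4.png',p)
plan([.5059,-.0611,.114],39.7,5,.4)
E
```

```text
10.4 [ 0.50312412 -0.06364109  0.17450974] [ 0.77083267  0.63703703 -0.00089826] 0.3980750955578346
[[[0.02,-0.01,1.21,0.004,-0.002,-0.001,0.4],[0.03,-0.01,1.22,0,0,0,0.4],[0.02,-0.01,1.21,0,0,-0.001,0.4],[0.03,0,1.21,0,0,-0.001,0.4],[0.02,-0.01,1.21,0,0,0,0.4]]]
```

View pics/w4.png

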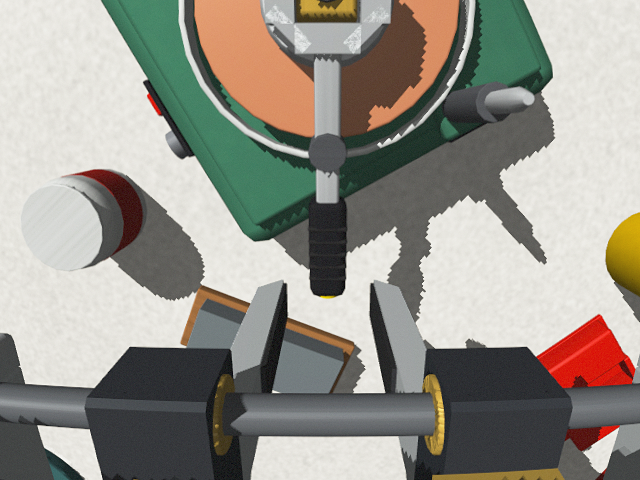

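The wrist view shows the ring seated on the nut with the handle straight, ending at (327,296), centred between the open fingers. I lower astride the handle.

Request:
{"fn": "carry_out", "kwargs": {
  "moves": [
    [[0.1, 0, 1.5, 0, 0, 0, 0.4], [0.1, 0, 1.5, 0, 0, 0, 0.4], [0, 0, 1.5, 0, 0, 0, 0.4], [0, 0, 1.5, 0, 0, 0, 0.4], [0, 0, 0.1, 0, 0, 0, 0.4]]
  ]
}}

```text
time: 10.95
position: [0.5069, -0.0577, 0.1079]
tool_rot: [[0.769, 0.64, -0.004], [0.64, -0.769, 0.002], [-0.002, -0.004, -1.0]]
contact_force: [0.2, -0.9, -1.1]
gripper_width: 0.402
grasp_force: 0.0
```

Request:
{"fn": "carry_out", "kwargs": {
  "moves": [
    [[0, -0.4, 0, 0, 0, 0, 0.4], [0, -0.4, 0, 0, 0, 0, 0.4], [0, -0.7, 0, 0, 0, 0.05, 0.4], [0, -0.7, 0, 0, 0, 0.05, 0.4], [0.1, -0.7, 0, 0, 0, 0.05, 0.4]]
  ]
}}

```text
time: 11.45
position: [0.4925, -0.0356, 0.1134]
tool_rot: [[0.857, 0.515, 0.006], [0.515, -0.857, -0.001], [0.005, 0.004, -1.0]]
contact_force: [-0.1, -2.6, -1.1]
gripper_width: 0.4
grasp_force: 0.7
```

Request:
{"fn": "carry_out", "kwargs": {
  "moves": [
    [[0, -0.6, 0, 0, 0, 0.04, 0.4], [0, -0.6, 0, 0, 0, 0.04, 0.4], [0, -0.5, 0, 0, 0, 0.04, 0.4], [0.1, -0.3, 0, 0, 0, 0.02, 0.4], [0, 0, 0, 0, 0, 0, 0.4]]
  ]
}}

```text
time: 11.95
position: [0.4835, -0.0174, 0.1129]
tool_rot: [[0.92, 0.393, 0.005], [0.393, -0.92, -0.001], [0.004, 0.002, -1.0]]
contact_force: [0.6, -1.7, 0.7]
gripper_width: 0.399
grasp_force: 0.5
```

```bash
cat > st.py <<'E'
from h import *
s=telemetry.sense(); N=np.array([.6136,.0284]); v=s['position'][:2]-N; a=np.degrees(np.arctan2(s['tool_rot'][1,0],s['tool_rot'][0,0]))
w=s['gripper_width']*.047; pad=s['position'][:2]+s['tool_rot'][:2,1]*(w-.011)-N   # handle mid-line if touching the +y pad
th=np.degrees(np.arctan2(pad[1],pad[0]))%360
print('t',s['time'],'r',np.hypot(*pad).round(4),'handle polar',th.round(2),'turned rad',np.radians(219.7-th).round(3),'yaw',a.round(2),'z',s['position'][2].round(4),'F',s['contact_force'].round(1),'tool y F',(s['contact_force']@s['tool_rot'][:,1]).round(2))
E
python3 st.py
```

```text
t 11.95 r 0.1376 handle polar 202.62 turned rad 0.298 yaw 23.13 z 0.1129 F [ 0.6 -1.7  0.7] tool y F 1.82
```

Request:
{"fn": "carry_out", "kwargs": {
  "moves": [
    [[0, -0.4, 0, 0, 0, 0.03, 0.4], [0, -0.4, 0, 0, 0, 0.03, 0.4], [0, -0.4, 0, 0, 0, 0.03, 0.4], [0.1, -0.2, 0, 0, 0, 0.01, 0.4], [0, 0, 0, 0, 0, 0, 0.4]]
  ]
}}

```text
time: 12.45
position: [0.4793, -0.0043, 0.1123]
tool_rot: [[0.954, 0.299, 0.003], [0.299, -0.954, -0.0], [0.003, 0.001, -1.0]]
contact_force: [-0.1, -0.9, 1.1]
gripper_width: 0.403
grasp_force: 0.7
```

```bash
python3 st.py
```

```text
t 12.45 r 0.1379 handle polar 196.95 turned rad 0.397 yaw 17.39 z 0.1123 F [-0.1 -0.9  1.1] tool y F 0.78
```

Request:
{"fn": "carry_out", "kwargs": {
  "moves": [
    [[0, -0.4, 0, 0, 0, 0.03, 0.4], [0, -0.4, 0, 0, 0, 0.03, 0.4], [0, -0.4, 0, 0, 0, 0.03, 0.4], [0, -0.2, 0, 0, 0, 0.01, 0.4], [0, 0, 0, 0, 0, 0, 0.4]]
  ]
}}

```text
time: 12.95
position: [0.4758, 0.0095, 0.1122]
tool_rot: [[0.979, 0.202, 0.004], [0.202, -0.979, 0.0], [0.004, 0.001, -1.0]]
contact_force: [0.6, -1.2, 0.7]
gripper_width: 0.403
grasp_force: 0.5
```

```bash
python3 st.py
```

```text
t 12.95 r 0.1388 handle polar 191.09 turned rad 0.499 yaw 11.67 z 0.1122 F [ 0.6 -1.2  0.7] tool y F 1.25
```

Request:
{"fn": "carry_out", "kwargs": {
  "moves": [
    [[0, -0.4, 0, 0, 0, 0.03, 0.4], [0, -0.4, 0, 0, 0, 0.03, 0.4], [0, -0.4, 0, 0, 0, 0.03, 0.4], [0, -0.2, 0, 0, 0, 0.01, 0.4], [0, 0, 0, 0, 0, 0, 0.4]]
  ]
}}

```text
time: 13.45
position: [0.4732, 0.0233, 0.112]
tool_rot: [[0.995, 0.104, 0.003], [0.104, -0.995, 0.0], [0.003, 0.0, -1.0]]
contact_force: [0.4, -1.0, 0.5]
gripper_width: 0.402
grasp_force: 0.5
```

```bash
python3 st.py
```

```text
t 13.45 r 0.1402 handle polar 185.31 turned rad 0.6 yaw 5.94 z 0.112 F [ 0.4 -1.   0.5] tool y F 1.01
```

Request:
{"fn": "carry_out", "kwargs": {
  "moves": [
    [[0, -0.4, 0, 0, 0, 0.03, 0.4], [0, -0.4, 0, 0, 0, 0.03, 0.4], [0.1, -0.4, 0, 0, 0, 0.03, 0.4], [0.1, -0.2, 0, 0, 0, 0.01, 0.4], [0, 0, 0, 0, 0, 0, 0.4]]
  ]
}}

```text
time: 13.95
position: [0.4737, 0.0372, 0.1116]
tool_rot: [[1.0, 0.004, 0.002], [0.004, -1.0, 0.0], [0.002, -0.0, -1.0]]
contact_force: [-0.6, -1.4, 1.0]
gripper_width: 0.403
grasp_force: 0.6
```

```bash
python3 st.py
```

```text
t 13.95 r 0.1398 handle polar 179.63 turned rad 0.699 yaw 0.21 z 0.1116 F [-0.6 -1.4  1. ] tool y F 1.36
```

Request:
{"fn": "carry_out", "kwargs": {
  "moves": [
    [[0, -0.4, 0, 0, 0, 0.03, 0.4], [0, -0.4, 0, 0, 0, 0.03, 0.4], [0, -0.4, 0, 0, 0, 0.03, 0.4], [0.1, -0.2, 0, 0, 0, 0.01, 0.4], [0, 0, 0, 0, 0, 0, 0.4]]
  ]
}}

```text
time: 14.45
position: [0.4753, 0.0482, 0.112]
tool_rot: [[0.995, -0.097, 0.002], [-0.097, -0.995, -0.006], [0.002, 0.006, -1.0]]
contact_force: [-1.9, -7.3, 1.9]
gripper_width: 0.404
grasp_force: 4.0
```

```bash
python3 st.py
```

```text
t 14.45 r 0.1396 handle polar 175.12 turned rad 0.778 yaw -5.57 z 0.112 F [-1.9 -7.3  1.9] tool y F 7.47
```

Request:
{"fn": "carry_out", "kwargs": {
  "moves": [
    [[0, -0.4, 0, 0, 0, 0.05, 0.4], [0, -0.4, 0, 0, 0, 0.05, 0.4], [0, -0.4, 0, 0, 0, 0.05, 0.4], [0, 0, 0, 0, 0, 0, 0.4], [0, 0, 0, 0, 0, 0, 0.4]]
  ]
}}

```text
time: 14.95
position: [0.4779, 0.0581, 0.1122]
tool_rot: [[0.969, -0.245, 0.004], [-0.245, -0.969, -0.01], [0.006, 0.009, -1.0]]
contact_force: [-0.1, -12.0, 0.7]
gripper_width: 0.401
grasp_force: 5.9
```

```bash
python3 st.py; python3 - <<'E'
from h import *
p,d,c=grab('wrist'); cv2.imwrite('pics/w5.png',p)
E
```

```text
t 14.95 r 0.1394 handle polar 170.89 turned rad 0.852 yaw -14.21 z 0.1122 F [ -0.1 -12.    0.7] tool y F 11.7
```

View pics/w5.png

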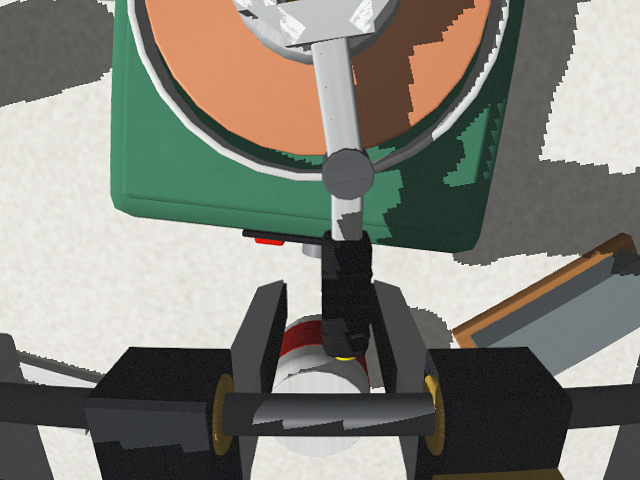

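The handle at (347,200)–(347,340) is bending off the neck line (333,40)–(348,172), by roughly 0.1–0.2 rad. A little more will do.

Request:
{"fn": "carry_out", "kwargs": {
  "moves": [
    [[0, -0.3, 0, 0, 0, 0.04, 0.4], [0, -0.3, 0, 0, 0, 0.04, 0.4], [0, -0.1, 0, 0, 0, 0.02, 0.4], [0, 0, 0, 0, 0, 0, 0.4], [0, 0, 0, 0, 0, 0, 0.4]]
  ]
}}

```text
time: 15.5
position: [0.4803, 0.0641, 0.1124]
tool_rot: [[0.94, -0.341, 0.005], [-0.341, -0.94, -0.011], [0.008, 0.009, -1.0]]
contact_force: [0.9, -14.3, 1.3]
gripper_width: 0.398
grasp_force: 6.2
```

```bash
python3 st.py; python3 - <<'E'
from h import *
s=telemetry.sense();p,d,c=grab('wrist'); cv2.imwrite('pics/w6.png',p)
W=cloud(d,c); hsv=cv2.cvtColor(p,cv2.COLOR_BGR2HSV); h=W[...,2]
N=np.array([.6136,.0284]); r=np.hypot(W[...,0]-N[0],W[...,1]-N[1])
v,u=np.mgrid[:480,:640]; box=(u>270)&(u<410)
nk=box&(h>.122)&(h<.138)&(r>.034)&(r<.07)&(v<180)
hd=box&(hsv[...,2]<70)&(h>.126)&(h<.14)&(r>.112)&(r<.15)&(v<330)
for q in (nk,hd):
    L=cv2.fitLine(W[q][:,:2].astype(np.float32),cv2.DIST_HUBER,0,.01,.01).ravel(); print(q.sum(),np.degrees(np.arctan(L[1]/L[0])),W[q].mean(0))
E
```

```text
t 15.5 r 0.1389 handle polar 168.18 turned rad 0.899 yaw -19.96 z 0.1124 F [  0.9 -14.3   1.3] tool y F 13.11
3832 -3.4755228 [0.56351417 0.03444108 0.12741304]
399 71.960396 [0.48413449 0.06152979 0.13281442]
```

```bash
python3 - <<'E'
from h import *
s=telemetry.sense();p,d,c=grab('wrist'); W=cloud(d,c); np.savez('w6.npz',W=W,p=p)
N=np.array([.6136,.0284]); D=W[...,:2]-N; r=np.hypot(D[...,0],D[...,1]); th=np.degrees(np.arctan2(D[...,1],D[...,0]))%360
h=W[...,2]; v,u=np.mgrid[:480,:640]; ok=(d>0)&(u>275)&(u<400)&(v<345)
def mids(r0,r1,lo,dr=.004):
    P=[]
    for a in np.arange(r0,r1,dr):
        q=ok&(r>=a)&(r<a+dr)&(h>lo)&(h<.142)&(th>155)&(th<190)
        if q.sum()>15:
            t=np.percentile(th[q],[4,96]); tm=np.radians(t.mean()); P.append(((a+dr/2)*np.cos(tm),(a+dr/2)*np.sin(tm))); print(round(a,3),q.sum(),t.round(1),'w mm',round(np.radians(t[1]-t[0])*a*1e3,1))
    P=np.array(P); L=cv2.fitLine(P.astype(np.float32),cv2.DIST_HUBER,0,.01,.01).ravel(); return np.degrees(np.arctan(L[1]/L[0]))
a=mids(.042,.07,.127); b=mids(.11,.155,.128); print(a,b,np.radians(a-b))
E
```

```text
0.042 406 [164.9 181.1] w mm 11.9
0.046 343 [166.4 180.4] w mm 11.2
0.05 250 [167.1 179.6] w mm 10.8
0.054 124 [168.3 179. ] w mm 10.1
0.058 38 [169.4 178.4] w mm 9.1
0.07 65 [170.5 177.3] w mm 8.3
0.126 71 [155.5 156.6] w mm 2.4
0.13 399 [156.4 176.7] w mm 46.0
0.134 109 [156.7 177.3] w mm 48.2
0.138 83 [156.8 172.4] w mm 37.7
0.142 69 [156.9 172.1] w mm 37.7
0.146 25 [171.  171.8] w mm 2.1
-4.655357 45.52717 -0.8758503
```

Request:
{"fn": "carry_out", "kwargs": {
  "moves": [
    [[0, 0.4, 0, 0, 0, -0.05, 0.4], [0, 0.4, 0, 0, 0, -0.05, 0.4], [0, 0.4, 0, 0, 0, -0.05, 0.4], [0, 0.4, 0, 0, 0, -0.05, 0.4], [0, 0.4, 0, 0, 0, -0.05, 0.4]]
  ]
}}

```text
time: 16.1
position: [0.4751, 0.0479, 0.1125]
tool_rot: [[0.995, -0.096, 0.004], [-0.096, -0.995, -0.004], [0.005, 0.003, -1.0]]
contact_force: [-0.3, -2.7, 0.2]
gripper_width: 0.403
grasp_force: 1.4
```

Request:
{"fn": "carry_out", "kwargs": {
  "moves": [
    [[0, 0.3, 0, 0, 0, 0, 0.4], [0, 0.3, 0, 0, 0, 0, 0.4], [0, 0, 0, 0, 0, 0, 0.4], [0, 0, 0, 0, 0, 0, 0.4], [0, 0, 0, 0, 0, 0, 0.4]]
  ]
}}

```text
time: 16.6
position: [0.4739, 0.0445, 0.112]
tool_rot: [[0.995, -0.097, 0.003], [-0.097, -0.995, 0.0], [0.003, -0.0, -1.0]]
contact_force: [-0.2, -2.4, -0.1]
gripper_width: 0.405
grasp_force: 0.8
```

```bash
python3 st.py; python3 -c "
from h import *
s=telemetry.sense();p=s['position']; n=np.array([.6136,.0284]); a=np.radians(175.3)
st=plan([p[0],p[1],.19],-6,5,.4); g=n+.05*np.array([np.cos(a),np.sin(a)]);print(p,g); plan([g[0]-.02,g[1],.19],-4.7,5,.4,st)"
```

```text
t 16.6 r 0.1407 handle polar 176.68 turned rad 0.751 yaw -5.56 z 0.112 F [-0.2 -2.4 -0.1] tool y F 2.38
[[[0,0,-1.56,0,-0.003,0.002,0.4],[0,0,-1.56,0,0,0.001,0.4],[0,0,-1.56,0,0,0.002,0.4],[0,0,-1.56,0,0,0.001,0.4],[0,0,-1.56,0,0,0.002,0.4]]]
[0.47392834 0.04454603 0.11196637] [0.56376813 0.03249693]
[[[1.42,0.09,0,0,0,-0.005,0.4],[1.41,0.1,0,0,0,-0.004,0.4],[1.41,0.11,0,0,0,-0.005,0.4],[1.42,0.11,0,0,0,-0.004,0.4],[1.41,0.12,0,0,0,-0.005,0.4]]]
```

Request:
{"fn": "carry_out", "kwargs": {
  "moves": [
    [[0, 0.4, 0, 0, 0, 0, 0.4], [0, 0.4, 0, 0, 0, 0, 0.4], [0, 0, 0, 0, 0, 0, 0.4], [0, 0, 0, 0, 0, 0, 0.4], [0, 0, 0, 0, 0, 0, 0.4]]
  ]
}}

```text
time: 17.1
position: [0.4732, 0.0365, 0.112]
tool_rot: [[0.995, -0.097, 0.003], [-0.097, -0.995, 0.0], [0.003, -0.001, -1.0]]
contact_force: [0.7, -0.5, 0.1]
gripper_width: 0.401
grasp_force: 0.0
```

Request:
{"fn": "carry_out", "kwargs": {
  "moves": [
    [[0, 0, -1, 0, 0, 0, 0.4], [0, 0, -2, 0, 0, 0, 0.4], [0, 0, -2, 0, 0, 0, 0.4], [0, 0, -2, 0, 0, 0, 0.4], [0, 0, -1, 0, 0, 0, 0.4]]
  ]
}}

```text
time: 17.6
position: [0.474, 0.0365, 0.195]
tool_rot: [[0.995, -0.097, 0.007], [-0.097, -0.995, 0.0], [0.007, -0.001, -1.0]]
contact_force: [0.1, -0.3, -0.1]
gripper_width: 0.398
grasp_force: 0.0
```

Request:
{"fn": "carry_out", "kwargs": {
  "moves": [
    [[1.4, 0.1, 0, 0, 0, 0, 0.4], [1.4, 0.1, 0, 0, 0, 0, 0.4], [1.4, 0.1, 0, 0, 0, 0, 0.4], [1.4, 0, 0, 0, 0, 0, 0.4], [1.4, 0, 0, 0, 0, 0, 0.4]]
  ]
}}

```text
time: 18.1
position: [0.5428, 0.0266, 0.1922]
tool_rot: [[0.995, -0.097, 0.003], [-0.097, -0.995, 0.0], [0.003, -0.001, -1.0]]
contact_force: [-0.8, 0.4, -0.4]
gripper_width: 0.399
grasp_force: 0.0
```

```bash
python3 - <<'E'
from h import *
p,d,c=grab('top'); s=telemetry.sense(); p,d,c=grab('wrist'); print(s['time'],s['position'],s['contact_force']); cv2.imwrite('pics/w7.png',p)
np.savez('w7.npz',p=p,d=d,pos=s['position'],rot=s['tool_rot'],**c)
W=cloud(d,c);N=np.array([.6136,.0284]); r=np.hypot(W[...,0]-N[0],W[...,1]-N[1]); h=W[...,2]
m=(h>.124)&(h<.137)&(r<.1)&(W[...,0]>.53); m=cv2.morphologyEx(m.astype(np.uint8),cv2.MORPH_OPEN,np.ones((3,3)))>0
ring=m&(r<.038)&(abs(h-.133)<.004); P=W[ring]; print(len(P),'x',np.percentile(P[:,0],[.5,99.5]),'y',np.percentile(P[:,1],[.5,99.5]),np.median(P[:,2]), cv2.minAreaRect(P[:,:2].astype(np.float32)))
xs=[]
for x in np.arange(.53,.578,.003):
    q=m&(abs(W[...,0]-x)<.0015)&(h<.1345)
    if q.sum()>8: e=np.percentile(W[q][:,1],[3,97]); xs.append((x,e.mean())); print(round(x,4),e.round(4))
xs=np.array(xs); f=np.polyfit(xs[:,0],xs[:,1],1); print('neck dir deg',np.degrees(np.arctan(f[0])))
hsv=cv2.cvtColor(p,cv2.COLOR_BGR2HSV); b=(hsv[...,0]>15)&(hsv[...,0]<32)&(hsv[...,1]>110)&(r<.03); print('nut',cv2.minAreaRect(W[b][:,:2].astype(np.float32)))
E
```

```text
18.15 [0.544454   0.02630385 0.19175701] [0.87217577 0.07678071 0.15075917]
5071 x [0.57736358 0.62723619] y [0.00079378 0.05893666] 0.1335275818888019 ((0.6017876267433167, 0.03005310520529747), (0.05983301252126694, 0.05179194360971451), 88.9533920288086)
0.53 [0.0227 0.039 ]
0.533 [0.0227 0.0414]
0.536 [0.023  0.0409]
0.539 [0.0241 0.04  ]
0.542 [0.0264 0.0373]
0.545 [0.0258 0.0277]
0.548 [0.0256 0.037 ]
0.551 [0.0248 0.0376]
0.554 [0.0249 0.0375]
0.557 [0.0248 0.0375]
0.56 [0.0245 0.0374]
0.563 [0.0242 0.0373]
0.566 [0.0244 0.0375]
0.569 [0.0243 0.0372]
0.572 [0.024  0.0373]
0.575 [0.0239 0.0368]
neck dir deg -1.0330566525421936
nut ((0.6122392416000366, 0.02902616560459137), (0.029582776129245758, 0.029383214190602303), 89.9202880859375)
```

View pics/w7.png

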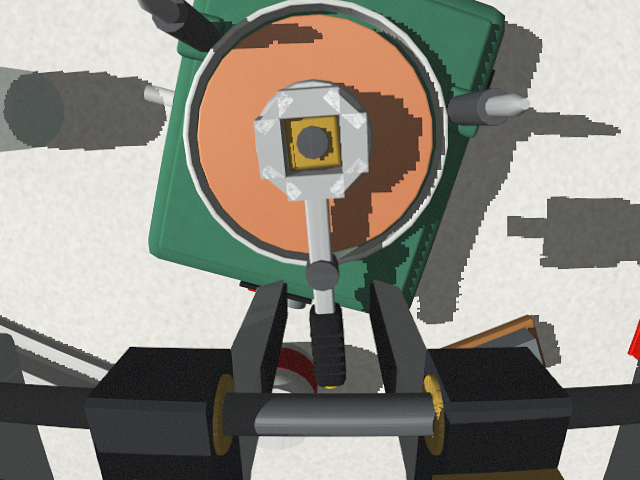

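The last wrist view shows the ring still on the nut (313,142) and the handle straight again. The nut measures about 40 degrees further on. I'll take the neck again.

```bash
python3 -c "
from h import *
s=plan([.568,.0303,.16],-1,5,.4); plan([.568,.0303,.122],-1,5,.4,s)"
```

```text
[[[0.49,-0.12,0.64,0,-0.002,-0.016,0.4],[0.48,-0.12,0.63,0,0,-0.016,0.4],[0.5,-0.11,0.63,0,0,-0.016,0.4],[0.49,-0.1,0.64,0,0,-0.016,0.4],[0.49,-0.09,0.63,0,0,-0.016,0.4]]]
[[[0,0,0.76,0,0,0,0.4],[0,0,0.76,0,0,0,0.4],[0,0,0.76,0,0,0,0.4],[0,0,0.76,0,0,0,0.4],[0,0,0.76,0,0,0,0.4]]]
```

Request:
{"fn": "carry_out", "kwargs": {
  "moves": [
    [[0.5, -0.1, 0.6, 0, 0, -0.016, 0.4], [0.5, -0.1, 0.6, 0, 0, -0.016, 0.4], [0.5, -0.1, 0.6, 0, 0, -0.016, 0.4], [0.5, -0.1, 0.6, 0, 0, -0.016, 0.4], [0.5, -0.1, 0.6, 0, 0, -0.016, 0.4]]
  ]
}}

```text
time: 18.7
position: [0.5679, 0.0302, 0.1616]
tool_rot: [[1.0, -0.016, 0.003], [-0.016, -1.0, 0.0], [0.003, -0.0, -1.0]]
contact_force: [-0.5, 0.7, 0.3]
gripper_width: 0.398
grasp_force: 0.0
```

Request:
{"fn": "carry_out", "kwargs": {
  "moves": [
    [[0, 0, 1, 0, 0, 0, 0.4], [0, 0, 1, 0, 0, 0, 0.4], [0, 0, 1, 0, 0, 0, 0.4], [0, 0, 0, 0, 0, 0, 0.4], [0, 0, 0, 0, 0, 0, 0.4]]
  ]
}}

```text
time: 19.2
position: [0.5675, 0.03, 0.132]
tool_rot: [[1.0, -0.017, 0.003], [-0.017, -1.0, 0.0], [0.003, -0.0, -1.0]]
contact_force: [0.3, 0.2, -0.5]
gripper_width: 0.398
grasp_force: 0.0
```

```bash
python3 -c "
from h import *
s=telemetry.sense();print(s['position'],s['contact_force']); plan([.568,.0303,.122],-1,1,.4)"
```

```text
[0.5675051  0.02998606 0.13195495] [ 0.31800098  0.15493613 -0.45182613]
[[[0.05,-0.03,1.0,0,-0.003,0,0.4]]]
```

Request:
{"fn": "carry_out", "kwargs": {
  "moves": [
    [[0, 0, 0.5, 0, 0, 0, 0.4], [0, 0, 0.5, 0, 0, 0, 0.4], [0, 0, 0, 0, 0, 0, 0], [0, 0, 0, 0, 0, 0, 0], [0, 0, 0, 0, 0, 0, 0]]
  ],
  "squeeze": 50
}}

```text
time: 19.7
position: [0.568, 0.03, 0.1225]
tool_rot: [[1.0, -0.017, 0.004], [-0.017, -1.0, 0.0], [0.004, -0.0, -1.0]]
contact_force: [-0.3, 1.5, 0.6]
gripper_width: 0.184
grasp_force: 0.0
```

Request:
{"fn": "carry_out", "kwargs": {
  "moves": [
    [[0, 0, 0, 0, 0, 0, 0], [0, 0, 0, 0, 0, 0, 0], [0, 0, -0.2, 0, 0, 0, 0], [0, 0, -0.2, 0, 0, 0, 0], [0, 0, -0.2, 0, 0, 0, 0]]
  ]
}}

```text
time: 20.2
position: [0.5674, 0.03, 0.1277]
tool_rot: [[1.0, -0.017, 0.002], [-0.017, -1.0, 0.0], [0.002, -0.0, -1.0]]
contact_force: [1.3, -0.2, -3.8]
gripper_width: 0.137
grasp_force: 50.0
```

```bash
python3 -c "
from h import *
s=telemetry.sense();print(s['position'],s['contact_force'],s['moment'],s['tool_rot'][:,0])"
```

```text
[0.56740454 0.02996702 0.12770506] [ 1.29205875 -0.24860316 -3.81738881] [-0.02239935 -0.00526445  0.00217768] [ 0.99984914 -0.01728399  0.00172038]
```

```bash
python3 -c "
from h import *
s=telemetry.sense();p=s['position'];st=plan([p[0],p[1],.22],-1,5,0); plan([.4448,-.3478,.20],167.2,25,0,st)"
```

```text
[[[0,0,-1.85,0,-0.002,0,0],[0,0,-1.84,0,0,0,0],[0,0,-1.85,0,0,0,0],[0,0,-1.84,0,0,0,0],[0,0,-1.85,0,0,0,0]]]
[[[-0.46,1.52,0.08,0,0,-0.117,0],[-0.64,1.45,0.08,0,0,-0.118,0],[-0.81,1.37,0.08,0,0,-0.117,0],[-0.96,1.27,0.08,0,0,-0.118,0],[-1.1,1.14,0.08,0,0,-0.117,0]]]
[[[-1.23,1.01,0.08,0,0,-0.118,0],[-1.34,0.86,0.08,0,0,-0.117,0],[-1.42,0.69,0.08,0,0,-0.117,0],[-1.51,0.52,0.08,0,0,-0.118,0],[-1.55,0.35,0.08,0,0,-0.117,0]]]
[[[-1.58,0.16,0.08,0,0,-0.118,0],[-1.59,-0.03,0.08,0,0,-0.117,0],[-1.57,-0.21,0.08,0,0,-0.117,0],[-1.54,-0.4,0.08,0,0,-0.118,0],[-1.48,-0.57,0.08,0,0,-0.117,0]]]
[[[-1.4,-0.75,0.08,0,0,-0.118,0],[-1.31,-0.9,0.08,0,0,-0.117,0],[-1.19,-1.05,0.08,0,0,-0.118,0],[-1.06,-1.18,0.08,0,0,-0.117,0],[-0.92,-1.3,0.08,0,0,-0.117,0]]]
[[[-0.76,-1.4,0.08,0,0,-0.118,0],[-0.58,-1.47,0.08,0,0,-0.117,0],[-0.42,-1.54,0.08,0,0,-0.118,0],[-0.22,-1.57,0.08,0,0,-0.117,0],[-0.05,-1.59,0.08,0,0,-0.117,0]]]
```

Request:
{"fn": "carry_out", "kwargs": {
  "moves": [
    [[0, 0, -1, 0, 0, 0, 0], [0, 0, -1.5, 0, 0, 0, 0], [0, 0, -2.2, 0, 0, 0, 0], [0, 0, -2.2, 0, 0, 0, 0], [0, 0, -2.2, 0, 0, 0, 0]]
  ]
}}

```text
time: 20.7
position: [0.5674, 0.0301, 0.2219]
tool_rot: [[1.0, -0.017, 0.004], [-0.017, -1.0, 0.0], [0.004, -0.0, -1.0]]
contact_force: [0.4, 0.7, -3.2]
gripper_width: 0.136
grasp_force: 50.0
```

Request:
{"fn": "carry_out", "kwargs": {
  "moves": [
    [[-0.5, 1.5, 0, 0, 0, -0.117, 0], [-0.6, 1.5, 0, 0, 0, -0.117, 0], [-0.8, 1.4, 0, 0, 0, -0.117, 0], [-1, 1.3, 0, 0, 0, -0.117, 0], [-1.1, 1.1, 0, 0, 0, -0.117, 0]]
  ]
}}

```text
time: 21.2
position: [0.5425, -0.0466, 0.221]
tool_rot: [[0.84, 0.542, 0.005], [0.542, -0.84, -0.0], [0.004, 0.003, -1.0]]
contact_force: [-0.0, 0.1, -3.4]
gripper_width: 0.138
grasp_force: 50.0
```

Request:
{"fn": "carry_out", "kwargs": {
  "moves": [
    [[-1.2, 1, 0, 0, 0, -0.117, 0], [-1.3, 0.9, 0, 0, 0, -0.117, 0], [-1.4, 0.7, 0, 0, 0, -0.117, 0], [-1.5, 0.5, 0, 0, 0, -0.117, 0], [-1.6, 0.3, 0, 0, 0, -0.117, 0]]
  ]
}}

```text
time: 21.7
position: [0.518, -0.1218, 0.221]
tool_rot: [[0.401, 0.916, 0.005], [0.916, -0.401, -0.0], [0.002, 0.005, -1.0]]
contact_force: [-0.4, -0.3, -2.0]
gripper_width: 0.136
grasp_force: 50.0
```

Request:
{"fn": "carry_out", "kwargs": {
  "moves": [
    [[-1.6, 0.2, 0.1, 0, 0, -0.118, 0], [-1.6, 0, 0.1, 0, 0, -0.118, 0], [-1.6, -0.2, 0.1, 0, 0, -0.118, 0], [-1.5, -0.4, 0.1, 0, 0, -0.118, 0], [-1.5, -0.6, 0.1, 0, 0, -0.118, 0]]
  ]
}}

```text
time: 22.2
position: [0.4937, -0.198, 0.2159]
tool_rot: [[-0.176, 0.984, 0.005], [0.984, 0.176, -0.001], [-0.001, 0.005, -1.0]]
contact_force: [0.2, -0.0, -2.7]
gripper_width: 0.14
grasp_force: 50.0
```

Request:
{"fn": "carry_out", "kwargs": {
  "moves": [
    [[-1.4, -0.7, 0.1, 0, 0, -0.118, 0], [-1.3, -0.9, 0.1, 0, 0, -0.118, 0], [-1.2, -1.1, 0.1, 0, 0, -0.118, 0], [-1.1, -1.2, 0.1, 0, 0, -0.118, 0], [-0.9, -1.3, 0.1, 0, 0, -0.118, 0]]
  ]
}}

```text
time: 22.7
position: [0.4692, -0.274, 0.2108]
tool_rot: [[-0.694, 0.72, 0.005], [0.72, 0.694, -0.001], [-0.004, 0.003, -1.0]]
contact_force: [0.2, -0.2, -3.1]
gripper_width: 0.14
grasp_force: 50.0
```

Request:
{"fn": "carry_out", "kwargs": {
  "moves": [
    [[-0.8, -1.4, 0.2, 0, 0, -0.117, 0], [-0.6, -1.5, 0.2, 0, 0, -0.117, 0], [-0.4, -1.5, 0.2, 0, 0, -0.117, 0], [-0.2, -1.6, 0.2, 0, 0, -0.117, 0], [0, -1.6, 0.2, 0, 0, -0.117, 0]]
  ]
}}

```text
time: 23.2
position: [0.4443, -0.3499, 0.2006]
tool_rot: [[-0.976, 0.217, 0.005], [0.217, 0.976, -0.001], [-0.005, 0.0, -1.0]]
contact_force: [-0.4, 0.6, -3.1]
gripper_width: 0.137
grasp_force: 50.0
```

```bash
python3 - <<'E'
from h import *
import fit
grab('top'); s=telemetry.sense(); p,d,c=grab('wrist'); z=dict(p=p,d=d,pos=s['position'],rot=s['tool_rot'],**c); T,m,W,_=fit.wrench(z); print(s['time'],s['position'],s['tool_rot'][:,0],s['q'][5])
# neck angle in tool: hole edges
n,L,st,ce=cv2.connectedComponentsWithStats((~m).astype(np.uint8))
for i in range(1,n):
    if 2000<st[i,4]<12000:
        cn=cv2.findContours((L==i).astype(np.uint8),0,2)[0][0]; Q=(onz(c,cn[:,0],s['position'][2]+.0122)-s['position'])@s['tool_rot']; print('hole',cv2.minAreaRect(Q[:,:2].astype(np.float32)))
plan([.4448,-.3478,.10],167.2,5,0)
E
```

```text
ring top tool z -0.013386819409538281 tilt [-0.08854942  0.00383814] x [0.0155756  0.07374174] y [-0.02875744  0.03058247] 9699
23.25 [ 0.4431063  -0.35240213  0.19994752] [-0.97630168  0.21638499 -0.00354623] -2.124638490059358
hole ((0.04694009944796562, 0.000967683270573616), (0.023810921236872673, 0.028855619952082634), 0.01373632624745369)
[[[0,0.06,2.0,0,0.004,-0.001,0],[-0.01,0.07,2.0,0,0,0,0],[-0.01,0.06,1.99,0,0,-0.001,0],[-0.01,0.07,2.0,0,0,0,0],[-0.01,0.06,2.0,0,0,-0.001,0]]]
```

```bash
python3 - <<'E'
from h import *
s=telemetry.sense(); p,d,c=grab('wrist'); W=cloud(d,c); T=(W-s['position'])@s['tool_rot']; cv2.imwrite('pics/w8.png',p)
for x in np.arange(.014,.08,.004):
    q=(abs(T[...,0]-x)<.002)&(abs(T[...,1])<.035)&(T[...,2]>-.03)&(T[...,2]<.02)&(d>0)
    if q.sum()>20: print(round(x,3),q.sum(),np.percentile(T[q][:,2],[5,50,95]).round(4),np.percentile(T[q][:,1],[2,98]).round(4))
print(s['position'],s['tool_rot'][2],s['moment'])
E
```

```text
0.014 399 [-0.0111 -0.0102 -0.0075] [-0.0144  0.0164]
0.018 707 [-0.0116 -0.0107 -0.0097] [-0.0155  0.0175]
0.022 876 [-0.0122 -0.0112 -0.0102] [-0.0192  0.0215]
0.026 1328 [-0.0127 -0.0115 -0.0075] [-0.0231  0.0254]
0.03 1678 [-0.0129 -0.0048  0.0067] [-0.0273  0.0292]
0.034 706 [-0.0136 -0.0126 -0.0018] [-0.0283  0.0302]
0.038 728 [-0.0142 -0.0131 -0.0041] [-0.0282  0.0302]
0.042 740 [-0.0146 -0.0136 -0.0033] [-0.0283  0.0303]
0.046 762 [-0.0152 -0.0142 -0.003 ] [-0.0283  0.0303]
0.05 794 [-0.0157 -0.0146 -0.0047] [-0.0282  0.0304]
0.054 803 [-0.0163 -0.0151 -0.0065] [-0.0282  0.0304]
0.058 993 [-0.0168 -0.0157 -0.0105] [-0.0282  0.0304]
0.062 1465 [-0.0173 -0.0162 -0.0022] [-0.0272  0.029 ]
0.066 1152 [-0.0179 -0.0168 -0.012 ] [-0.0196  0.0213]
0.07 929 [-0.0184 -0.0173 -0.0159] [-0.0155  0.0172]
0.074 898 [-0.0183 -0.0121  0.0013] [-0.0141  0.0165]
[ 0.44364078 -0.35082679  0.1999111 ] [-3.65984428e-03 -1.12797285e-04 -9.99993296e-01] [ 0.00381101 -0.18222294 -0.06892948]
```

View pics/w8.png

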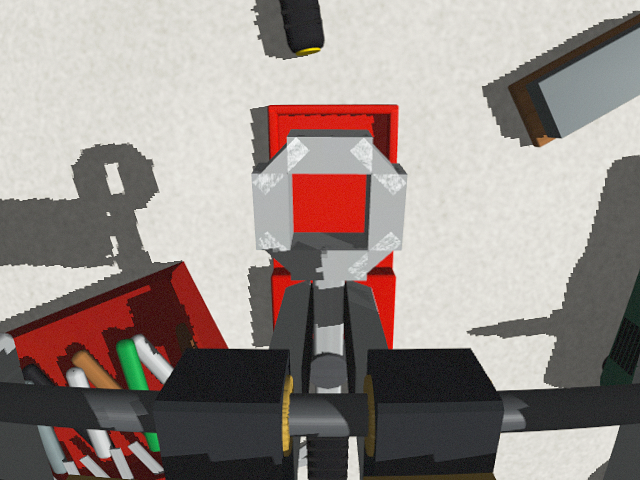

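The held wrench is pitched ring-up by about 0.12 rad (ring at (330,207), centred above the case). I'll tilt the tool to level it before lowering.

Request:
{"fn": "carry_out", "kwargs": {
  "moves": [
    [[0, 0.1, 0, 0, -0.06, 0, 0], [-0.1, 0.1, 0, 0, -0.06, 0, 0], [0.24, 0, 2, 0, 0, 0, 0], [0.24, 0, 2, 0, 0, 0, 0], [0.24, 0, 2, 0, 0, 0, 0]]
  ]
}}

```text
time: 23.85
position: [0.4464, -0.3466, 0.1393]
tool_rot: [[-0.967, 0.223, 0.121], [0.222, 0.975, -0.027], [-0.124, 0.001, -0.992]]
contact_force: [0.4, -0.4, -3.2]
gripper_width: 0.14
grasp_force: 50.0
```

Request:
{"fn": "carry_out", "kwargs": {
  "moves": [
    [[0.24, 0, 2, 0, 0, 0, 0], [0.24, 0, 2, 0, 0, 0, 0], [0.12, 0, 1, 0, 0, 0, 0], [0, 0, 0, 0, 0, 0, 0], [0, 0, 0, 0, 0, 0, 0]]
  ]
}}

```text
time: 24.35
position: [0.4468, -0.3476, 0.0893]
tool_rot: [[-0.967, 0.222, 0.121], [0.22, 0.975, -0.027], [-0.124, 0.0, -0.992]]
contact_force: [-1.1, -0.5, -2.7]
gripper_width: 0.139
grasp_force: 50.0
```

```bash
python3 - <<'E'
from h import *
s=telemetry.sense(); p,d,c=grab('wrist'); W=cloud(d,c); T=(W-s['position'])@s['tool_rot']; cv2.imwrite('pics/w9.png',p)
q=(T[...,0]>.014)&(T[...,0]<.07)&(abs(T[...,1])<.035)&(T[...,2]>-.03)&(T[...,2]<.02)&(d>0)
P=T[q]; pred=-.0084-.127*P[:,0]; k=abs(P[:,2]-pred)<.003; Q=W[q][k]
A=np.c_[Q[:,:2],np.ones(len(Q))]; f=np.linalg.lstsq(A,Q[:,2],rcond=None)[0]; print('n',len(Q),'world slope',f[:2],'ring top z',np.median(Q[:,2]))
b=P[k]; print('tool y',np.percentile(b[:,1],[1,99]))
u=np.array([-.976,.217]);w=np.array([.217,.976]); a=Q[:,:2]@u; bb=Q[:,:2]@w; e=(np.percentile(a,99.7)); m=(np.percentile(bb,[.5,99.5])).mean(); print('ring centre',u*(e-.03)+w*m)
print(s['time'],s['position'],s['tool_rot'].round(3).tolist(),s['contact_force'])
E
```

```text
n 11620 world slope [-0.00447685 -0.00322204] ring top z 0.09774479325425348
tool y [-0.02832639  0.03031799]
ring centre [ 0.40632841 -0.33728075]
24.35 [ 0.44675272 -0.34761627  0.08932886] [[-0.967, 0.222, 0.121], [0.22, 0.975, -0.027], [-0.124, 0.0, -0.992]] [-1.12315132 -0.49867661 -2.67711554]
```

Request:
{"fn": "carry_out", "kwargs": {
  "moves": [
    [[0.35, -0.1, 2, 0, 0, 0, 0], [0.25, 0, 2, 0, 0, 0, 0], [0.12, 0, 1, 0, 0, 0, 0], [0.06, 0, 0.5, 0, 0, 0, 0], [0.06, 0, 0.5, 0, 0, 0, 0]]
  ]
}}

```text
time: 24.9
position: [0.4456, -0.3489, 0.0284]
tool_rot: [[-0.967, 0.222, 0.121], [0.22, 0.975, -0.028], [-0.125, -0.0, -0.992]]
contact_force: [0.3, -0.1, -2.6]
gripper_width: 0.138
grasp_force: 50.0
```

```bash
python3 -c "
from h import *
s=telemetry.sense();print(s['position'],s['contact_force'],s['moment'])"
```

```text
[ 0.44563494 -0.34890895  0.02843862] [ 0.26144612 -0.05724109 -2.63102031] [ 0.02968426 -0.02129066  0.00451542]
```

Request:
{"fn": "carry_out", "kwargs": {
  "moves": [
    [[0.06, 0, 0.4, 0, 0, 0, 0], [0.06, 0, 0.4, 0, 0, 0, 0], [0.03, 0, 0.3, 0, 0, 0, 0], [0, 0, 0, 0, 0, 0, 0], [0, 0, 0, 0, 0, 0, 0]]
  ]
}}

```text
time: 25.4
position: [0.4449, -0.3483, 0.0166]
tool_rot: [[-0.968, 0.222, 0.12], [0.22, 0.975, -0.027], [-0.123, 0.001, -0.992]]
contact_force: [-0.2, 1.1, -3.5]
gripper_width: 0.142
grasp_force: 50.0
```

```bash
python3 -c "
from h import *
s=telemetry.sense();print(s['position'],s['contact_force'],s['moment'])"
```

```text
[ 0.44493096 -0.34832249  0.01660606] [-0.172698    1.11389957 -3.46513743] [ 0.02548459 -0.09629357 -0.02636934]
```

Request:
{"fn": "carry_out", "kwargs": {
  "moves": [
    [[0, 0, 0, 0, 0, 0, 0.4], [0, 0, 0, 0, 0, 0, 0.4], [0, 0, 0, 0, 0, 0, 0.4], [-0.12, 0, -1, 0, 0, 0, 0.4], [-0.25, 0, -2, 0, 0, 0, 0.4]]
  ]
}}

```text
time: 25.9
position: [0.444, -0.3473, 0.046]
tool_rot: [[-0.968, 0.222, 0.118], [0.221, 0.975, -0.024], [-0.12, 0.003, -0.993]]
contact_force: [0.4, 0.1, -0.2]
gripper_width: 0.401
grasp_force: 0.0
```

Request:
{"fn": "carry_out", "kwargs": {
  "moves": [
    [[-0.25, 0, -2, 0, 0.06, 0, 0.4], [-0.15, 0, -3, 0, 0.06, 0, 0.4], [0, 0, -4, 0, 0, 0, 0.5], [0, 0, -4, 0, 0, 0, 0.5], [0, 0, -2, 0, 0, 0, 0.5]]
  ]
}}

```text
time: 26.4
position: [0.4456, -0.3494, 0.2028]
tool_rot: [[-0.975, 0.222, 0.009], [0.222, 0.975, -0.005], [-0.01, -0.003, -1.0]]
contact_force: [1.0, -0.1, 0.1]
gripper_width: 0.501
grasp_force: 0.0
```

```bash
python3 - <<'E'
from h import *
s=telemetry.sense(); print(s['time'],s['position'],s['tool_rot'].round(3).tolist())
p,d,c=grab('wrist'); np.savez('w10.npz',p=p,d=d,**c); W=cloud(d,c)
hsv=cv2.cvtColor(p,cv2.COLOR_BGR2HSV); h=W[...,2]
N=np.array([.4006,-.337]); r=np.hypot(W[...,0]-N[0],W[...,1]-N[1])
m=(hsv[...,1]<70)&(hsv[...,2]>80)&(h>.014)&(h<.034)&(r<.05)
u=np.array([.976,-.217]);w=np.array([.217,.976]);P=W[m]; a=(P[:,:2]-N)@u;b=(P[:,:2]-N)@w
ring=(a<.026); A=np.c_[P[ring][:,:2],np.ones(ring.sum())]; top=P[ring][:,2]>.02
f=np.linalg.lstsq(A[top],P[ring][top][:,2],rcond=None)[0]
print('ring along',np.percentile(a[ring],.5)+.03,'lat',np.percentile(b[ring],[.5,99.5]).mean(),'top z',np.median(P[ring][:,2]),'slope',f[:2])
nk=(a>.034)&(a<.05); print('neck lat',np.percentile(b[nk],[2,98]))
hd=(hsv[...,2]<75)&(h>.012)&(h<.032); q=(W[...,:2]-N)@u; l=(W[...,:2]-N)@w; hd&=(q>.11)&(q<.16)&(abs(l)<.02); print('handle',hd.sum(),np.percentile(l[hd],[3,50,97]) if hd.sum() else '', np.median(h[hd]) if hd.sum() else '')
p,d,c=grab('top'); np.savez('top2.npz',p=p,d=d,**c)
E
```

```text
26.4 [ 0.44555056 -0.34938753  0.20275451] [[-0.975, 0.222, 0.009], [0.222, 0.975, -0.005], [-0.01, -0.003, -1.0]]
ring along 0.0015533706423288135 lat -2.088356243675274e-05 top z 0.024161205667053758 slope [-0.00064387 -0.00146392]
neck lat [-0.00643531  0.00656405]
handle 1237 [-0.01166601 -0.00072882  0.00960166] 0.02395052502405543
```

The wrench lies flat and straight in its case, ring within 2 mm. On to the rest.

```bash
python3 -c "
from h import *
plan([.40,.31,.17],61.5,20,.5)"
```

```text
[[[0.96,3.17,0.14,-0.004,0.012,0.092,0.5],[1.24,3.06,0.16,0,0,0.092,0.5],[1.52,2.94,0.17,0,0,0.093,0.5],[1.78,2.78,0.16,0,0,0.092,0.5],[2.04,2.61,0.16,0,0,0.092,0.5]]]
[[[2.26,2.41,0.17,0,0,0.092,0.5],[2.48,2.19,0.16,0,0,0.093,0.5],[2.67,1.96,0.16,0,0,0.092,0.5],[2.83,1.7,0.17,0,0,0.092,0.5],[2.99,1.43,0.16,0,0,0.092,0.5]]]
[[[3.1,1.15,0.16,0,0,0.092,0.5],[3.19,0.86,0.17,0,0,0.093,0.5],[3.26,0.56,0.16,0,0,0.092,0.5],[3.3,0.26,0.17,0,0,0.092,0.5],[3.3,-0.04,0.16,0,0,0.092,0.5]]]
[[[3.29,-0.35,0.16,0,0,0.093,0.5],[3.24,-0.65,0.17,0,0,0.092,0.5],[3.17,-0.95,0.16,0,0,0.092,0.5],[3.07,-1.23,0.16,0,0,0.092,0.5],[2.94,-1.51,0.17,0,0,0.093,0.5]]]
```

Request:
{"fn": "carry_out", "kwargs": {
  "moves": [
    [[1, 3.2, 0.1, 0, 0.012, 0.092, 0.5], [1.2, 3.1, 0.2, 0, 0, 0.092, 0.5], [1.5, 2.9, 0.1, 0, 0, 0.092, 0.5], [1.8, 2.8, 0.2, 0, 0, 0.092, 0.5], [2, 2.6, 0.1, 0, 0, 0.092, 0.5]]
  ]
}}

```text
time: 27.0
position: [0.4318, -0.1814, 0.1886]
tool_rot: [[-0.772, 0.635, -0.011], [0.635, 0.773, 0.005], [0.011, -0.003, -1.0]]
contact_force: [0.2, -0.2, 0.1]
gripper_width: 0.501
grasp_force: 0.0
```

Request:
{"fn": "carry_out", "kwargs": {
  "moves": [
    [[2.3, 2.4, 0.1, 0, 0, 0.092, 0.5], [2.5, 2.2, 0.2, 0, 0, 0.092, 0.5], [2.7, 2, 0.1, 0, 0, 0.092, 0.5], [2.8, 1.7, 0.2, 0, 0, 0.092, 0.5], [3, 1.4, 0.1, 0, 0, 0.092, 0.5]]
  ]
}}

```text
time: 27.5
position: [0.4195, -0.0161, 0.1824]
tool_rot: [[-0.41, 0.912, -0.011], [0.912, 0.41, 0.004], [0.008, -0.008, -1.0]]
contact_force: [0.9, 0.3, 0.3]
gripper_width: 0.502
grasp_force: 0.0
```

Request:
{"fn": "carry_out", "kwargs": {
  "moves": [
    [[3.1, 1.2, 0.1, 0, 0, 0.092, 0.5], [3.2, 0.9, 0.2, 0, 0, 0.092, 0.5], [3.3, 0.6, 0.1, 0, 0, 0.092, 0.5], [3.3, 0.3, 0.2, 0, 0, 0.092, 0.5], [3.3, 0, 0.1, 0, 0, 0.092, 0.5]]
  ]
}}

```text
time: 28.0
position: [0.4094, 0.1495, 0.176]
tool_rot: [[0.037, 0.999, -0.011], [0.999, -0.037, 0.003], [0.002, -0.011, -1.0]]
contact_force: [-0.0, -0.3, -0.0]
gripper_width: 0.496
grasp_force: 0.0
```

Request:
{"fn": "carry_out", "kwargs": {
  "moves": [
    [[3.3, -0.3, 0.1, 0, 0, 0.092, 0.5], [3.2, -0.6, 0.2, 0, 0, 0.092, 0.5], [3.2, -0.9, 0.1, 0, 0, 0.092, 0.5], [3.1, -1.2, 0.2, 0, 0, 0.092, 0.5], [2.9, -1.5, 0.1, 0, 0, 0.092, 0.5]]
  ]
}}

```text
time: 28.5
position: [0.3991, 0.3138, 0.1695]
tool_rot: [[0.476, 0.879, -0.011], [0.879, -0.476, 0.002], [-0.003, -0.01, -1.0]]
contact_force: [0.5, 0.2, -0.9]
gripper_width: 0.5
grasp_force: 0.0
```

```bash
cat > rest.py <<'E'
from h import *
def ridge(c,d,ctr,z0,z1,rad=.12):
    W=cloud(d,c); h=W[...,2]; m=(d>0)&(h>z0)&(h<z1)&(np.hypot(W[...,0]-ctr[0],W[...,1]-ctr[1])<rad)
    n,L,st,ce=cv2.connectedComponentsWithStats(m.astype(np.uint8)); i=1+st[1:,4].argmax(); P=W[L==i]
    return cv2.minAreaRect(P[:,:2].astype(np.float32)),np.median(P[:,2]),len(P)
E
python3 - <<'E'
from rest import *
grab('top'); s=telemetry.sense(); p,d,c=grab('wrist'); np.savez('w11.npz',p=p,d=d,**c); print(s['time'],s['position'],s['tool_rot'][:,0])
print('pred px',proj(c,[[.414,.331,.032],[.445,.388,.032],[.383,.274,.032]]))
print(ridge(c,d,(.414,.331),.026,.038))
W=cloud(d,c); print(ridge(c,d,(.414,.331),.006,.013,.13))
E
```

```text
28.55 [0.39838447 0.31794617 0.16910938] [ 4.75724806e-01  8.79594111e-01 -3.28895006e-04]
pred px [[340.60794096 204.32465709]
 [341.45317173 115.69917073]
 [339.7449028  284.74934635]]
(((0.4147242307662964, 0.33198726177215576), (0.12982970476150513, 0.011831791140139103), 61.76567840576172), np.float64(0.03101929423475215), 2642)
(((0.41443267464637756, 0.3321877121925354), (0.2007436454296112, 0.056291405111551285), 61.514190673828125), np.float64(0.009054272378988905), 13817)
```

Rest centre is (0.4146, 0.332) at 61.6 deg, ridge size as described.

```bash
python3 -c "
from h import *
s=plan([.4146,.332,.08],61.6,5,.5);plan([.4146,.332,.014],61.6,5,.5,s)"
```

```text
[[[0.45,0.14,1.78,-0.012,0.003,0.001,0.5],[0.44,0.13,1.78,0,0,0.001,0.5],[0.45,0.12,1.79,0,0,0.002,0.5],[0.44,0.12,1.78,0,0,0.001,0.5],[0.45,0.12,1.79,0,0,0.001,0.5]]]
[[[0,0,1.32,0,0,0,0.5],[0,0,1.32,0,0,0,0.5],[0,0,1.32,0,0,0,0.5],[0,0,1.32,0,0,0,0.5],[0,0,1.32,0,0,0,0.5]]]
```

Request:
{"fn": "carry_out", "kwargs": {
  "moves": [
    [[0.4, 0.2, 1.8, -0.01, 0, 0.006, 0.5], [0.4, 0.1, 1.8, 0, 0, 0, 0.5], [0.4, 0.1, 1.8, 0, 0, 0, 0.5], [0.4, 0.1, 1.8, 0, 0, 0, 0.5], [0.5, 0.1, 1.8, 0, 0, 0, 0.5]]
  ]
}}

```text
time: 29.1
position: [0.415, 0.3269, 0.0795]
tool_rot: [[0.478, 0.878, -0.001], [0.878, -0.478, -0.003], [-0.003, 0.001, -1.0]]
contact_force: [-0.5, -0.0, 1.4]
gripper_width: 0.502
grasp_force: 0.0
```

Request:
{"fn": "carry_out", "kwargs": {
  "moves": [
    [[0, 0, 2, 0, 0, 0, 0.5], [0, 0, 2, 0, 0, 0, 0.5], [0, 0, 1, 0, 0, 0, 0.5], [0, 0, 0, 0, 0, 0, 0.5], [0, 0, 0, 0, 0, 0, 0.5]]
  ]
}}

```text
time: 29.6
position: [0.4157, 0.328, 0.0316]
tool_rot: [[0.479, 0.878, 0.001], [0.878, -0.479, -0.001], [-0.001, 0.001, -1.0]]
contact_force: [0.6, 0.4, -0.2]
gripper_width: 0.503
grasp_force: 0.0
```

```bash
python3 -c "
from h import *
s=telemetry.sense();print(s['tool_rot'].round(4).tolist(),s['position'],s['contact_force']);plan([.4146,.332,.014],61.6,2,.5)"
```

```text
[[0.4786, 0.878, 0.0007], [0.878, -0.4786, -0.0014], [-0.0009, 0.0013, -1.0]] [0.41573743 0.32802992 0.03160287] [ 0.62545933  0.39312177 -0.18870933]
[[[0.15,-0.15,0.88,0.001,0.001,-0.002,0.5],[0.15,-0.14,0.88,0,0,-0.001,0.5]]]
```

Request:
{"fn": "carry_out", "kwargs": {
  "moves": [
    [[0.2, -0.15, 0.9, 0, 0, 0, 0.5], [0.1, -0.15, 0.9, 0, 0, 0, 0.5], [0, 0, 0, 0, 0, 0, 0.5], [0, 0, 0, 0, 0, 0, 0], [0, 0, 0, 0, 0, 0, 0]]
  ],
  "squeeze": 60
}}

```text
time: 30.1
position: [0.4145, 0.3326, 0.0135]
tool_rot: [[0.478, 0.878, 0.001], [0.878, -0.478, -0.001], [-0.001, 0.001, -1.0]]
contact_force: [0.2, 0.8, -0.2]
gripper_width: 0.365
grasp_force: 0.0
```

Request:
{"fn": "carry_out", "kwargs": {
  "moves": [
    [[0, 0, 0, 0, 0, 0, 0], [0, 0, 0, 0, 0, 0, 0], [0, 0, 0, 0, 0, 0, 0], [0, 0, 0, 0, 0, 0, 0], [0, 0, 0, 0, 0, 0, 0]]
  ]
}}

```text
time: 30.6
position: [0.4145, 0.3325, 0.0135]
tool_rot: [[0.479, 0.878, 0.001], [0.878, -0.479, -0.001], [-0.001, 0.001, -1.0]]
contact_force: [-0.3, 0.4, 1.1]
gripper_width: 0.124
grasp_force: 60.0
```

```bash
python3 -c "
from h import *
s=telemetry.sense();p=s['position'];print(p,s['contact_force'],s['moment'],s['gripper_width'],s['tool_rot'][:,0])
st=plan([p[0],p[1],.22],61.6,10,0); plan([.615,.11,.235],69,20,0,st)"
```

```text
[0.4144941  0.33248859 0.01354992] [-0.27599722  0.372515    1.06728867] [ 0.00816273 -0.02401013 -0.00135323] 0.12391932954604117 [ 4.78547866e-01  8.78061276e-01 -5.79134627e-04]
[[[0,0,-2.06,0.001,0.001,0,0],[0,0,-2.07,0,0,-0.001,0],[0,0,-2.06,0,0,0,0],[0,0,-2.07,0,0,0,0],[0,0.01,-2.06,0,0,-0.001,0]]]
[[[0,0,-2.07,0,0,0,0],[0,0,-2.06,0,0,0,0],[0,0,-2.07,0,0,-0.001,0],[0.01,0,-2.06,0,0,0,0],[0,0,-2.07,0,0,0,0]]]
[[[-0.5,1.41,-0.07,0,0,-0.006,0],[-0.51,1.41,-0.08,0,0,-0.007,0],[-0.52,1.4,-0.07,0,0,-0.006,0],[-0.53,1.4,-0.08,0,0,-0.007,0],[-0.54,1.4,-0.07,0,0,-0.006,0]]]
[[[-0.54,1.4,-0.08,0,0,-0.007,0],[-0.56,1.39,-0.07,0,0,-0.006,0],[-0.56,1.38,-0.08,0,0,-0.007,0],[-0.58,1.39,-0.07,0,0,-0.006,0],[-0.58,1.38,-0.07,0,0,-0.007,0]]]
[[[-0.59,1.37,-0.08,0,0,-0.006,0],[-0.6,1.37,-0.07,0,0,-0.007,0],[-0.61,1.37,-0.08,0,0,-0.006,0],[-0.62,1.37,-0.07,0,0,-0.007,0],[-0.63,1.36,-0.08,0,0,-0.006,0]]]
[[[-0.63,1.35,-0.07,0,0,-0.007,0],[-0.65,1.35,-0.08,0,0,-0.006,0],[-0.65,1.35,-0.07,0,0,-0.007,0],[-0.66,1.34,-0.08,0,0,-0.006,0],[-0.68,1.34,-0.07,0,0,-0.006,0]]]
```

Request:
{"fn": "carry_out", "kwargs": {
  "moves": [
    [[0, 0, -1, 0, 0, 0, 0], [0, 0, -2, 0, 0, 0, 0], [0, 0, -2.5, 0, 0, 0, 0], [0, 0, -2.5, 0, 0, 0, 0], [0, 0, -2.5, 0, 0, 0, 0]]
  ]
}}

```text
time: 31.1
position: [0.4136, 0.3321, 0.1187]
tool_rot: [[0.479, 0.878, -0.001], [0.878, -0.479, -0.002], [-0.003, 0.0, -1.0]]
contact_force: [0.1, -0.2, -4.2]
gripper_width: 0.124
grasp_force: 60.0
```

Request:
{"fn": "carry_out", "kwargs": {
  "moves": [
    [[0, 0, -2.5, 0, 0, 0, 0], [0, 0, -2.5, 0, 0, 0, 0], [0, 0, -2.5, 0, 0, 0, 0], [0, 0, -2.5, 0, 0, 0, 0], [0, 0, -1.7, 0, 0, 0, 0]]
  ]
}}

```text
time: 31.6
position: [0.4142, 0.3327, 0.2371]
tool_rot: [[0.478, 0.878, 0.001], [0.878, -0.478, -0.001], [-0.0, 0.002, -1.0]]
contact_force: [0.8, 0.4, -4.0]
gripper_width: 0.12
grasp_force: 60.0
```

```bash
python3 - <<'E'
from h import *
from scipy.optimize import least_squares
s=telemetry.sense(); print(s['time'],s['position'],s['contact_force'],s['moment'])
for n in ['top0','scene0','w2','w7']:
    z=np.load(n+'.npz'); c={k:z[k] for k in ['fov_y','cx','cy','k1','R','t']}; W=cloud(z['d'],c); h=W[...,2]
    cam=-c['R'].T@c['t']; out=[]
    for g in [(.686,.095),(.623,-.068)]:
        near=(z['d']>0)&(np.hypot(W[...,0]-g[0],W[...,1]-g[1])<.025)
        def cf(lo,hi,r):
            P=W[near&(h>lo)&(h<hi)]
            if len(P)<8: return None
            m=P.mean(0)[:2]; v=m-cam[:2]; v/=np.linalg.norm(v)
            f=least_squares(lambda q:np.hypot(*(P[:,:2]-q).T)-r,m+v*r,loss='soft_l1',f_scale=.001); return f.x.round(4),len(P)
        print(n,'pin',cf(.144,.167,.0055),'pillar',cf(.08,.14,.010))
E
```

```text
31.6 [0.41416171 0.33269552 0.23707261] [ 0.78171589  0.44568295 -3.9540262 ] [-0.02778347 -0.04413088  0.00595308]
top0 pin (array([0.6867, 0.0925]), 24) pillar (array([0.6865, 0.0919]), 100)
top0 pin (array([ 0.6239, -0.0705]), 19) pillar (array([ 0.6239, -0.0681]), 108)
scene0 pin (array([0.6862, 0.0956]), 28) pillar (array([0.6852, 0.0949]), 149)
scene0 pin (array([ 0.6219, -0.069 ]), 28) pillar (array([ 0.6217, -0.0679]), 165)
w2 pin None pillar None
w2 pin (array([ 0.6236, -0.0694]), 265) pillar (array([ 0.6238, -0.0682]), 1138)
w7 pin (array([0.687 , 0.0951]), 423) pillar (array([0.6863, 0.0948]), 1828)
w7 pin (array([ 0.6235, -0.0693]), 397) pillar (array([ 0.6232, -0.0685]), 1536)
```

```bash
cat > plate.py <<'E'
from h import *
def plate():
    s=telemetry.sense(); p,d,c=grab('wrist'); W=cloud(d,c); T=(W-s['position'])@s['tool_rot']
    m=(d>0)&(T[...,0]>.01)&(T[...,0]<.098)&(abs(T[...,1])<.027)&(abs(T[...,1])>.009)&(T[...,2]>-.02)&(T[...,2]<.03)
    P=T[m]; k=abs(P[:,2]-np.median(P[:,2]))<.012; P=P[k]; f=np.linalg.lstsq(np.c_[P[:,:2],np.ones(len(P))],P[:,2],rcond=None)[0]
    e=T[(d>0)&(T[...,0]>.02)&(T[...,0]<.13)&(abs(T[...,1])<.04)&(T[...,2]>-.03)&(T[...,2]<.02)]
    print('plate slope x,y',f[:2].round(4),'z0',f[2].round(4),len(P),'end x',np.percentile(e[:,0],99.8).round(4),'y',np.percentile(e[:,1],[.5,99.5]).round(4),'tool',s['tool_rot'].round(4).tolist(),s['position'])
if __name__=='__main__':
    plate()
    st=plan([.6552,.0129,.245],68.9,20,0)
E
python3 plate.py
```

```text
plate slope x,y [ 0.0024 -0.0004] z0 0.0042 16883 end x 0.0995 y [-0.0279  0.0274] tool [[0.4785, 0.8781, 0.0014], [0.8781, -0.4785, -0.0008], [-0.0001, 0.0016, -1.0]] [0.41416171 0.33269552 0.23707261]
[[[-0.83,1.82,-0.02,0.004,-0.004,-0.007,0],[-0.85,1.82,-0.03,0,0,-0.006,0],[-0.85,1.8,-0.02,0,0,-0.007,0],[-0.87,1.81,-0.03,0,0,-0.006,0],[-0.88,1.8,-0.02,0,0,-0.007,0]]]
[[[-0.89,1.79,-0.03,0,0,-0.006,0],[-0.91,1.79,-0.02,0,0,-0.007,0],[-0.91,1.78,-0.03,0,0,-0.006,0],[-0.93,1.77,-0.02,0,0,-0.007,0],[-0.94,1.77,-0.03,0,0,-0.006,0]]]
[[[-0.95,1.76,-0.02,0,0,-0.007,0],[-0.96,1.76,-0.03,0,0,-0.006,0],[-0.97,1.75,-0.02,0,0,-0.007,0],[-0.98,1.74,-0.03,0,0,-0.007,0],[-1.0,1.74,-0.02,0,0,-0.006,0]]]
[[[-1.01,1.73,-0.03,0,0,-0.007,0],[-1.01,1.72,-0.02,0,0,-0.006,0],[-1.03,1.72,-0.03,0,0,-0.007,0],[-1.04,1.71,-0.02,0,0,-0.006,0],[-1.06,1.7,-0.03,0,0,-0.007,0]]]
```

Request:
{"fn": "carry_out", "kwargs": {
  "moves": [
    [[-0.8, 1.8, 0, 0, 0, -0.007, 0], [-0.9, 1.8, 0, 0, 0, -0.007, 0], [-0.8, 1.8, 0, 0, 0, -0.007, 0], [-0.9, 1.8, 0, 0, 0, -0.007, 0], [-0.9, 1.8, 0, 0, 0, -0.006, 0]]
  ]
}}

```text
time: 32.15
position: [0.4735, 0.2518, 0.2341]
tool_rot: [[0.448, 0.894, -0.002], [0.894, -0.448, -0.002], [-0.003, -0.001, -1.0]]
contact_force: [1.1, 0.9, -3.9]
gripper_width: 0.119
grasp_force: 60.0
```

Request:
{"fn": "carry_out", "kwargs": {
  "moves": [
    [[-0.9, 1.8, 0, 0, 0, -0.006, 0], [-0.9, 1.8, 0, 0, 0, -0.006, 0], [-0.9, 1.8, 0, 0, 0, -0.006, 0], [-0.9, 1.8, 0, 0, 0, -0.006, 0], [-0.9, 1.8, 0, 0, 0, -0.006, 0]]
  ]
}}

```text
time: 32.65
position: [0.5348, 0.172, 0.2342]
tool_rot: [[0.421, 0.907, -0.002], [0.907, -0.421, -0.002], [-0.003, -0.001, -1.0]]
contact_force: [0.1, 0.7, -3.1]
gripper_width: 0.126
grasp_force: 60.0
```

Request:
{"fn": "carry_out", "kwargs": {
  "moves": [
    [[-0.9, 1.8, 0, 0, 0, -0.006, 0], [-1, 1.8, 0, 0, 0, -0.006, 0], [-1, 1.8, 0, 0, 0, -0.006, 0], [-1, 1.7, 0, 0, 0, -0.006, 0], [-1, 1.7, 0, 0, 0, -0.006, 0]]
  ]
}}

```text
time: 33.15
position: [0.5949, 0.0913, 0.2341]
tool_rot: [[0.394, 0.919, -0.002], [0.919, -0.394, -0.002], [-0.002, -0.002, -1.0]]
contact_force: [-0.3, 0.1, -3.1]
gripper_width: 0.12
grasp_force: 60.0
```

Request:
{"fn": "carry_out", "kwargs": {
  "moves": [
    [[-1, 1.7, 0, 0, 0, -0.006, 0], [-1, 1.7, 0, 0, 0, -0.006, 0], [-1, 1.7, 0, 0, 0, -0.006, 0], [-1, 1.7, 0, 0, 0, -0.006, 0], [-1, 1.5, 0, 0, 0, -0.006, 0]]
  ]
}}

```text
time: 33.65
position: [0.6526, 0.0133, 0.2342]
tool_rot: [[0.366, 0.931, -0.002], [0.931, -0.366, -0.001], [-0.002, -0.002, -1.0]]
contact_force: [-0.1, 0.6, -3.3]
gripper_width: 0.124
grasp_force: 60.0
```

```bash
python3 - <<'E'
from plate import *
grab('top'); plate(); plan([.6554,.0134,.215],68.9,5,0)
E
```

```text
plate slope x,y [ 0.0025 -0.0006] z0 0.0042 16889 end x 0.0995 y [-0.0278  0.0275] tool [[0.3687, 0.9296, -0.001], [0.9295, -0.3687, -0.0039], [-0.004, 0.0005, -1.0]] [0.65404345 0.01026535 0.23381425]
[[[0.05,0.03,0.38,-0.001,0.003,-0.002,0],[0.04,0.03,0.38,0,0,-0.002,0],[0.05,0.03,0.38,0,0,-0.002,0],[0.04,0.03,0.38,0,0,-0.002,0],[0.05,0.04,0.38,0,0,-0.001,0]]]
```

Request:
{"fn": "carry_out", "kwargs": {
  "moves": [
    [[0.1, 0.1, 0.5, 0, 0.003, 0.015, 0], [0.1, 0.1, 0.5, 0, 0, -0.015, 0], [0, 0, 0.5, 0, 0, -0.005, 0], [0, 0, 0.4, 0, 0, 0, 0], [0, 0, 0, 0, 0, 0, 0]]
  ]
}}

```text
time: 34.25
position: [0.6546, 0.0157, 0.2157]
tool_rot: [[0.361, 0.933, -0.0], [0.933, -0.361, 0.002], [0.001, -0.001, -1.0]]
contact_force: [-0.9, 0.7, -4.0]
gripper_width: 0.118
grasp_force: 60.0
```

```bash
python3 - <<'E'
from h import *
s=telemetry.sense(); print(s['position'],s['tool_rot'].round(4).tolist()); grab('top');grab('top')
s=telemetry.sense(); print(s['time'],s['position'],s['tool_rot'].round(4).tolist()); plan([.6554,.0134,.198],68.9,1,0)
E
```

```text
[0.65460287 0.01571137 0.21572275] [[0.3609, 0.9326, -0.0004], [0.9326, -0.3609, 0.0015], [0.0013, -0.0009, -1.0]]
34.35 [0.65510673 0.01547498 0.21682545] [[0.3612, 0.9325, 0.0014], [0.9325, -0.3612, 0.0014], [0.0018, 0.0008, -1.0]]
[[[-0.19,0.1,1.88,0.001,-0.002,-0.001,0]]]
```

Request:
{"fn": "carry_out", "kwargs": {
  "moves": [
    [[-0.2, 0.1, 0.5, 0, 0, 0, 0], [0, 0, 0.5, 0, 0, 0, 0], [0, 0, 0.5, 0, 0, 0, 0], [0, 0, 0.3, 0, 0, 0, 0], [0, 0, 0, 0, 0, 0, 0]]
  ]
}}

```text
time: 34.85
position: [0.6551, 0.013, 0.1977]
tool_rot: [[0.362, 0.932, -0.0], [0.932, -0.362, 0.002], [0.001, -0.001, -1.0]]
contact_force: [0.5, -0.4, -3.4]
gripper_width: 0.125
grasp_force: 60.0
```

```bash
python3 - <<'E'
from h import *
grab('top')
s=telemetry.sense(); print(s['time'],s['position'],s['contact_force'],s['moment'],s['tool_rot'].round(4).tolist()); plan([.6554,.0134,.186],68.9,1,0)
E
```

```text
34.9 [0.65531088 0.01300398 0.19829261] [ 0.01255307  0.2633644  -4.17565192] [-0.05829476 -0.05183566 -0.0116013 ] [[0.3616, 0.9323, 0.0006], [0.9323, -0.3616, 0.0015], [0.0016, 0.0, -1.0]]
[[[0.04,-0.01,1.23,0,-0.002,-0.002,0]]]
```

Request:
{"fn": "carry_out", "kwargs": {
  "moves": [
    [[0, 0, 0.4, 0, 0, 0, 0], [0, 0, 0.4, 0, 0, 0, 0], [0, 0, 0.4, 0, 0, 0, 0], [0, 0, 0.3, 0, 0, 0, 0], [0, 0, 0.3, 0, 0, 0, 0]]
  ]
}}

```text
time: 35.4
position: [0.6555, 0.013, 0.1804]
tool_rot: [[0.362, 0.932, 0.001], [0.932, -0.362, 0.001], [0.002, 0.001, -1.0]]
contact_force: [0.5, -0.0, -3.5]
gripper_width: 0.121
grasp_force: 60.0
```

```bash
python3 - <<'E'
from h import *
s=telemetry.sense(); print(s['time'],s['position'],s['contact_force'],s['moment'])
E
```

```text
35.4 [0.65546945 0.01296569 0.18040394] [ 0.48210291 -0.03722276 -3.5341323 ] [-0.08741955 -0.07573683 -0.01936063]
```

Request:
{"fn": "carry_out", "kwargs": {
  "moves": [
    [[0, 0, 0.5, 0, 0, 0, 0], [0, 0, 0.5, 0, 0, 0, 0], [0, 0, 0.5, 0, 0, 0, 0], [0, 0, 0.4, 0, 0, 0, 0], [0, 0, 0.3, 0, 0, 0, 0]]
  ]
}}

```text
time: 35.9
position: [0.6554, 0.013, 0.1582]
tool_rot: [[0.362, 0.932, 0.001], [0.932, -0.362, 0.001], [0.002, 0.0, -1.0]]
contact_force: [0.5, -0.1, -4.0]
gripper_width: 0.12
grasp_force: 60.0
```

```bash
python3 - <<'E'
from h import *
s=telemetry.sense(); print(s['time'],s['position'],s['contact_force'],s['moment'])
E
```

```text
35.9 [0.65541583 0.01303154 0.15819121] [ 0.45690111 -0.14315528 -4.04780052] [-0.04918604  0.01573609 -0.00692215]
```

Request:
{"fn": "carry_out", "kwargs": {
  "moves": [
    [[0, 0, 0.1, 0, 0, 0, 0], [0, 0, 0.1, 0, 0, 0, 0], [0, 0, 0.1, 0, 0, 0, 0], [0, 0, 0, 0, 0, 0, 0], [0, 0, 0, 0, 0, 0, 0]]
  ]
}}

```text
time: 36.4
position: [0.6557, 0.013, 0.1561]
tool_rot: [[0.362, 0.932, 0.002], [0.932, -0.362, 0.001], [0.002, 0.001, -1.0]]
contact_force: [1.0, -0.5, -4.1]
gripper_width: 0.118
grasp_force: 60.0
```

Request:
{"fn": "carry_out", "kwargs": {
  "moves": [
    [[0, 0, 0, 0, 0, 0, 0.35], [0, 0, 0, 0, 0, 0, 0.35], [0, 0, 0, 0, 0, 0, 0.35], [0, 0, 0, 0, 0, 0, 0.35], [0, 0, -0.5, 0, 0, 0, 0.35]]
  ]
}}

```text
time: 36.9
position: [0.6552, 0.0131, 0.1605]
tool_rot: [[0.362, 0.932, 0.0], [0.932, -0.362, 0.001], [0.002, -0.0, -1.0]]
contact_force: [-0.8, -0.3, -0.5]
gripper_width: 0.347
grasp_force: 0.0
```

Request:
{"fn": "carry_out", "kwargs": {
  "moves": [
    [[0, 0, -1, 0, 0, 0, 0.35], [0, 0, -2, 0, 0, 0, 0.35], [0, 0, -3, 0, 0, 0, 0.35], [0, 0, -3, 0, 0, 0, 0.35], [0, 0, -2, 0, 0, 0, 0.35]]
  ]
}}

```text
time: 37.4
position: [0.656, 0.0128, 0.275]
tool_rot: [[0.362, 0.932, 0.006], [0.932, -0.362, 0.001], [0.003, 0.006, -1.0]]
contact_force: [0.8, -0.6, 0.7]
gripper_width: 0.35
grasp_force: 0.0
```

```bash
python3 - <<'E'
from rest import *
s=telemetry.sense(); print(s['time'],s['position'],s['contact_force'])
p,d,c=grab('wrist'); W=cloud(d,c); h=W[...,2]
print(ridge(c,d,(.655,.013),.166,.180,.12)); 
m=(d>0)&(abs(h-.152)<.006); a=np.radians(68.87); u=np.array([np.cos(a),np.sin(a)]);w=np.array([u[1],-u[0]])
D=W[...,:2]-np.array([.6552,.0129]); al=D@u; la=D@w; m&=(abs(al)<.1)&(abs(la)<.028)&(abs(la)>.008)
P=np.c_[al[m],la[m],np.ones(m.sum())]; print('plate slope',np.linalg.lstsq(P,h[m],rcond=None)[0],m.sum(),np.percentile(al[m],[.5,99.5]))
for n in ['scene','top']:
    p,d,c=grab(n); np.savez(n+'9.npz',p=p,d=d,**c); print(n,ridge(c,d,(.655,.013),.165,.182,.09))
    # bystander shift: image difference around them
    z0=np.load(n+'0.npz')['p'].astype(int)
    for k,X in dict(mug=(.58,-.335),tin=(.42,.06),).items(): pass
    if n=='top':
        for k,(uu,vv) in dict(mug=(443,138),jar=(204,127),tin=(283,244),whet=(355,251)).items():
            A=np.load('top0.npz')['p'][vv-35:vv+35,uu-40:uu+40].astype(np.float32).mean(2);B=p[vv-35:vv+35,uu-40:uu+40].astype(np.float32).mean(2); print(k,cv2.phaseCorrelate(A,B),abs(A-B).mean())
E
```

```text
37.4 [0.65599971 0.01283843 0.27501813] [ 0.7866428  -0.60096169  0.70570812]
(((0.6559786796569824, 0.012950420379638672), (0.12949705123901367, 0.012046124786138535), 68.840087890625), np.float64(0.1729507275494122), 3172)
plate slope [0.00078063 0.00101796 0.15102818] 13859 [-0.09804553  0.09887226]
scene (((0.656721830368042, 0.01933804526925087), (0.12315279245376587, 0.012939264066517353), 68.6540756225586), np.float64(0.17216270674878761), 319)
top (((0.6433825492858887, -0.021499108523130417), (0.04477400332689285, 0.013753165490925312), 70.04370880126953), np.float64(0.17326576139457395), 109)
mug ((0.21434570946400555, -0.3273899748479536), 0.4776032520665063) 24.961847
jar ((0.012172487781114683, 0.003471930259763667), 0.9524797247515784) 21.020533
tin ((-1.2021817460276338, 1.8199206324011001), 0.09979382149047322) 51.093338
whet ((-0.026617465264038742, 0.25712358112144784), 0.5045142567820019) 37.481304
```

The rest is level on both shoulders and centred within 1 mm, the wrench is in its case, and the gripper is clear. Handing in.

```bash
python3 -c "
from station import finish_job
print(finish_job())"
```

```text
the job is handed in; nothing more can be done
None
```

I handed the job in after about 37 s of robot time; no verdict came back. The nut came up tight and the handle broke over at about 0.25 rad, the wrench lies flat in its case with the ring within about 2 mm, and the rest is level and fully down on both pins. I saw no contact with the bystanders, though the arm hid the tin from the last camera check.

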